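Hang the washed brush basket from the bench bracket

ROBOT

A 7-joint arm with a two-finger parallel gripper is mounted at the origin on the work surface. World frame = base frame: x ahead of the robot, y to its left, z up, the work surface at z = 0. Lengths are in m, angles in rad, forces in N, time in s.
With the tool pointing down it reaches from about 0.35 to 0.9 m from the base axis. Payload 8.1 kg.
Tool frame: the origin (TCP) lies midway between the tips of the shut fingers; the grasp point (between the pads) lies 19 mm behind it; z points along the fingers, y is the direction in which the jaws open and shut (so a half turn about z gives the same grasp; the last joint's range is limited). The gripper opens to 92 mm and grips with 3 to 60 N. Pads are 19 mm wide; open, the fingers measure 130 mm over their backs; the gripper's body (75 mm by 190 mm) begins 47 mm behind the grasp point.
Start: joints at [1.022, 0.434, 0.025, 1.573, -0.012, 1.134, -0.075], TCP at [0.269, -0.564, 0.227] pointing down, gripper open.
Joint ranges: [-2.62, 2.62], [-0.44, 2.09], [-1.27, 1.32], [0.08, 2.57], [-1.32, 4.46], [0.12, 2], [-2.74, 2.74]. Speed limits (rad/s): [2.22, 2.22, 3.01, 3.01, 3.14, 3.14, 3.14].

INTERFACE

Orientations are given as a rotation vector (axis times angle).
In Python, from cell import arm gives the robot as it stands. The module is installed in compiled form; this text tells all that it offers.
- The arm moves only by the tool jog_arm, never from a script. Its argument "increments" is a list of rows, each an object with "slide": the shift along the tool's x, y, z in mm, a list of three; "roll": the turn about the tool's z in rad; "gripper": the opening, from 0 (shut) to 1 (fully open). In form: [{"slide": [x, y, z], "roll": roll, "gripper": gripper}, ...]. A call has exactly 10 rows; each row is the pose to reach, as a shift and turn from the pose commanded when the call began, along the tool's axes at that moment; what a row does not reach only later rows make up. A row lasts 1/12 s, in which the tool goes at most 41.7 mm and 7.16 degrees, less where a joint would pass 70% of its speed; a pose out of reach is approached as far as the arm can. A call with a gripper value outside its range is refused whole. The fingers move at their own pace and stop on an object; "newtons" is the grip in N (left out, the last holds). Time passes only in rows, so rows that repeat a pose let the fingers close, or fill a call up. It gives the time, the measured TCP pose, the force and the opening at its end, in the units of the state.
- arm.observe(): the state, without advancing time (a new reading comes with each control period).
- arm.get_image(name): name is "side" or "top"; returns a dict with "frame" (420x560x3 uint8, blue, green, red), "depth" (420x560 float32, m along the optical axis (not along the pixel's ray), 0 where there is no reading), "intrinsics" (3x3 intrinsics, pixels), "R" (3x3) and "t" (3): a world point X has camera coordinates R X + t. Camera axes: x right, y down, z forward; pixel columns grow to the right and rows downward; lengths in m; the calibration is good to about 2 mm. A picture is of the moment at which its call begins.
- arm.sign_off(): hands the job in, once; it reports no verdict.
The state is a dict: "clock": time; "joints": joint angles; "dq": joint speeds; "joint_efforts": joint torques, N m; "position": TCP position; "ee_rot": TCP orientation; "force": force on the tool from outside, world axes, zero at the start; "ft_torque": the same for the moment, N m; "width": opening from 0.0 (shut) to 1.0 (fully open).
Only numpy, scipy, OpenCV 4.12 (cv2) and the standard library are available. Lean on these libraries where they do the work, as an engineer would, in place of code of your own. Each camera call takes 0.05 s, during which the arm holds its last target.

TASK

Lift the brush basket out of the wash tub, stand it in the middle of the draining mat and let go of it to drain. Then take it again so that its snap hook is free, push the hook's sprung gate against the eye under the bracket arm until the bar is in and the gate snaps shut behind it, and leave the basket hanging there upright and still. Keep the basket upright all the way so that the brushes stay in, and leave the jar and the pot where they are.

Things in the scene. Friction and masses are not known exactly. Their poses are not given: they have to be found in the camera images.
- basket_base (a point): Centre of the underside of a loose white slotted basket, 0.3 to 0.5 kg, with brushes fixed in it. Basket frame: x from the end handle towards the side the hook's gate faces, y across, z up. Box 120 (x) by 96 (y) by 60 mm high, open top. A stiff 18 mm steel strap bail rises from the middles of the long sides to a bar across at z 114 mm, which carries the snap hook.
- hook_top (a point): Top of the dark steel snap hook: centre of the bar there, at basket (0, 0, 192) mm; axes as the basket. The hook is rigid on the bail, of 10 mm round bar, in the x-z plane: x -25 to +25, z 113 to 197 mm, its upper end a half circle, spine at x -20, nose at x +20 ending downwards at z 160. This top, 10 mm thick in y, can be pinched from above while the basket is in the tub.
- handle (a point): Centre of the basket's solid end handle, 56 long (x) by 22 wide (y) by 20 mm high, at basket (-88, 0, 48) mm; axes as the basket. Pinch it across its 22 mm from above. In the tub it is too deep and too near the walls to be taken.
- hook_mouth (a point): Middle of the shut gate, at basket (20, 0, 147) mm; axes as the basket. A bar coming against the gate in the basket's -x direction, its centre at basket z 135 to 153 mm, pushes the gate in below the nose.
- hook_bow (a point): Where the centre of the eye's bar lies once the basket hangs on it: inside the hook's top bend, at basket (0, 0, 182) mm; axes as the basket.
- gate (a joint): Angle of the hook's spring gate, rad: 0 shut, up to 1.15 pushed in. 8 mm bar, 38 mm long, hinged at basket (20, 0, 122) mm, its top end swings in towards -x. Takes about 2.5 to 4.5 N at z 147. The eye's bar, pushed in under the nose (about 20 mm), still holds it open; it snaps shut when the basket is then let down 20 to 35 mm, so that the bar slides past the gate's top end into the top bend.
- eye_bar (a point): Middle of the lowest bar of a steel ring eye, 235 mm over the bench, under the tip of a grey bracket arm. 10 mm bar, 60 mm inside diameter, ring upright in this frame's y-z plane. x: level, from the arm's tip towards the post; y along the bar; z up. The hook goes in along +x, gate first, its top through the ring. Fixed; its place and turn vary, tub and bracket may swap sides.
- bracket_tip (a point): Tip of the bracket arm, 12 mm before the ring (at x -12, z +104 mm in the eye's frame), same axes. The arm, 30 mm wide, runs from here to the post at 325 to 353 mm over the bench, right over the ring, so nothing can hold the hook from above there. Post 40 mm square, its near face 145 mm behind the ring; brace more than 75 mm behind the ring.
- mat_top (a point): Centre of the top of a flat dark ribbed rubber draining mat, 240 (x) by 200 (y) by 5 mm, fixed to the bench.
- tub_rim (a point): Centre of the mouth of the steel wash tub, 212 (x) by 140 (y) outside, 130 mm high, walls and floor 5 mm, open top, fixed to the bench. The basket stands on its floor with about 10 to 20 mm left to the walls, its handle towards the tub's -x end.
- jar_mid (a point): Bystander: a closed clay-brown jar, 72 mm across and 95 mm high; centre half-way up.
- pot_mid (a point): Bystander: a white open cup-shaped pot, 84 mm across and 75 mm high; centre half-way up.
Not all that is in view belongs to the job. What is shaped like the part that bears basket_base but pink is not meant.

How it is judged:
By the outcome, as a careful person would: the job done as asked, in the order asked, and still so for the second after the job is handed in, with the robot touching nothing.
It also fails if it takes over 61 s, if anything falls off the work surface, if the arm or the gripper's body presses on something with over 40 N, if the wrist force passes 120 N, or if a joint passes its speed limit or range.

## Working session

There is one attempt and no reset: what is moved stays moved. The work goes in short steps, Python scripts to look and compute and a tool call to move; the robot and the scene stay as the last step left them, time stands still between calls to the robot, and variables do not carry over. Pictures are saved under pics/ and viewed, and the job is handed in when it is done.

Besides the shell and the picture viewer there is one more tool, called after ">>>" in YAML: its name, and indented under it one key for each argument. jog_arm: Moves the arm, as the interface text tells. Its arguments: {"type":"object","properties":{"increments":{"type":"array"},"newtons":{"type":"number"}},"required":["increments"]}

```bash
mkdir -p pics; cat > h.py <<'E'
import numpy as np, cv2, json
from cell import arm
from scipy.spatial.transform import Rotation as Ro
def snap(name,tag):
    d=arm.get_image(name); cv2.imwrite(f'pics/{tag}_{name}.png',d['frame']); np.savez(f'pics/{tag}_{name}.npz',**d); return d
def pts(d):
    z=d['depth'];v,u=np.indices(z.shape);K=d['intrinsics']
    P=np.stack([(u-K[0,2])/K[0,0]*z,(v-K[1,2])/K[1,1]*z,z],-1)
    W=(P-d['t'])@d['R']; W[z<=0]=np.nan; return W
def proj(d,X):
    c=d['R']@np.array(X)+d['t'];p=d['intrinsics']@c;return p[:2]/p[2]
E
python3 - <<'E'
from h import *
s=arm.observe();print(s)
for n in('side','top'):
    d=snap(n,'a');print(n,d['intrinsics'],d['R'],d['t'],(d['depth']>0).mean(), -d['R'].T@d['t'])
E
```

```text
{'clock': 0.0, 'joints': array([ 1.0224095 ,  0.435272  ,  0.02494994,  1.57411678, -0.01161386,
        1.13395109, -0.07511134]), 'dq': array([ 0.00023771, -0.00077122, -0.00098403,  0.00179486, -0.00026145,
       -0.00235991,  0.00033419]), 'joint_efforts': array([ 9.20089260e-04, -6.67841077e+01,  9.85518470e-01, -3.14460576e+01,
       -6.06235326e-02,  4.27929929e-02,  1.62381243e-04]), 'position': array([ 0.26922468, -0.56347683,  0.22590661]), 'ee_rot': array([-3.06240608e+00, -6.94016639e-01,  7.44747394e-04]), 'force': array([ 0.60144756,  0.08704401, -0.0364232 ]), 'ft_torque': array([ 0.00073153,  0.02443825, -0.02824419]), 'width': 0.9992186303915439}
side [[424.99689271   0.         278.13422974]
 [  0.         424.99689271 205.70586526]
 [  0.           0.           1.        ]] [[-0.93030695 -0.36666043 -0.00944011]
 [-0.26449882  0.68848442 -0.67529963]
 [ 0.25410502 -0.62573903 -0.73748308]] [0.47646641 0.29728863 1.07843786] 0.9958801020408163 [0.24785603 0.64484346 1.00058648]
top [[428.49281021   0.         283.77713716]
 [  0.         428.49281021 208.88251364]
 [  0.           0.           1.        ]] [[-2.82141800e-03 -9.99994675e-01 -1.63993579e-03]
 [-9.70897104e-01  3.13204935e-03 -2.39476518e-01]
 [ 2.39480379e-01  9.16545556e-04 -9.70900771e-01]] [0.00452454 0.56209213 1.0628065 ] 0.9958503401360544 [0.29122508 0.00178991 1.16649494]
```

View pics/a_side.png

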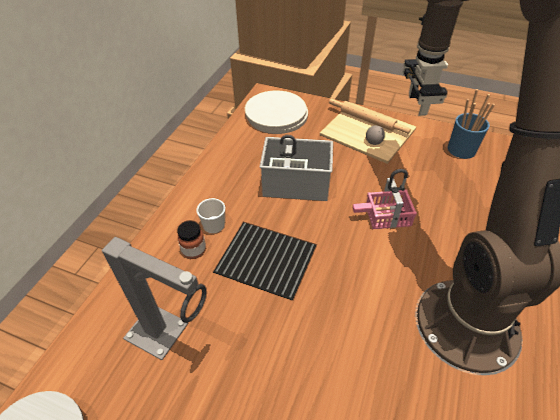

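View pics/a_top.png

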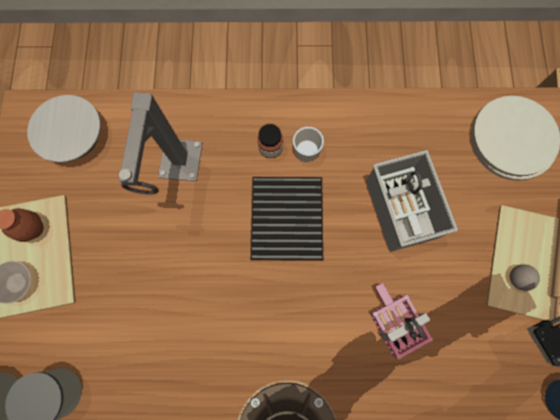

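```bash
python3 - <<'E'
import cv2,numpy as np
a=cv2.imread('pics/a_top.png');b=cv2.imread('pics/a_side.png')
r=lambda i:cv2.resize(i,(400,400),interpolation=cv2.INTER_CUBIC)
cv2.imwrite('pics/c1.png',np.hstack([r(a[140:260,355:475]),r(b[120:210,245:335])]))
cv2.imwrite('pics/c2.png',np.hstack([r(a[80:220,90:230]),r(b[230:370,90:230])]))
E
```

```text
(no output)
```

View pics/c1.png

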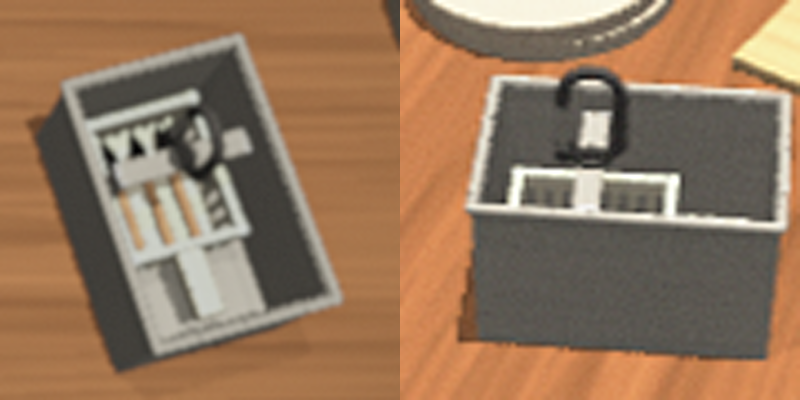

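View pics/c2.png

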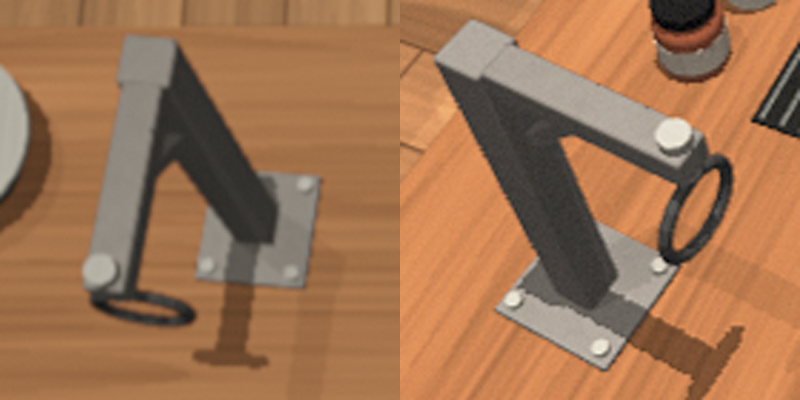

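```bash
cat > m.py <<'E'
from h import *
D={n:dict(np.load(f'pics/a_{n}.npz')) for n in('side','top')}
W={n:pts(D[n]) for n in D}
def sel(n,u0,u1,v0,v1,z0,z1):
    P=W[n][v0:v1,u0:u1];C=D[n]['frame'][v0:v1,u0:u1]
    m=(P[...,2]>z0)&(P[...,2]<z1);return P[m],C[m]
def box(P):
    (c,s,a)=cv2.minAreaRect(np.float32(P[:,:2]*1000));return np.round(c,1),np.round(s,1),round(a,1),np.round(np.median(P[:,2])*1000,1)
if __name__=='__main__':
  for n,r in(('top',(355,475,140,260)),('side',(245,345,120,210))):
    P,C=sel(n,*r,.120,.14);m=(C.mean(1)>130);print('rim',n,len(P),box(P))
    P,C=sel(n,*r,.145,.25);print('hook',n,len(P),box(P),P.max(0),P.min(0), P.mean(0))
    print(np.round(P[::max(1,len(P)//25)]*1000))
  for n,r in(('top',(90,230,80,220)),('side',(90,230,230,370))):
    P,C=sel(n,*r,.34,.38);print('arm',n,len(P),box(P))
    print(cv2.boxPoints(cv2.minAreaRect(np.float32(P[:,:2]*1000))))
    P,C=sel(n,*r,.0,.38)
    P,C=sel(n,*((110,165,170,200) if n=='top' else (178,212,280,325)),.2,.322);m=C.max(1)<75;P=P[m];print('ring',n,len(P),box(P),P.min(0),P.max(0))
    print(np.round(P[::max(1,len(P)//30)]*1000))
  for n,r in(('top',(245,330,170,265)),('side',(210,320,220,300))):
    P,C=sel(n,*r,.0025,.012);m=C.max(1)<80;print('mat',n,box(P[m]))
  for n,r in(('top',(255,328,115,165)),('side',(170,230,195,260))):
    P,C=sel(n,*r,.05,.11);print('jarpot',n,P.min(0),P.max(0))
E
python3 m.py
```

```text
rim top 1354 (array([ 578.4, -323.4]), array([220.1, 150.3]), 15.5, np.float64(132.2))
hook top 132 (array([ 606.1, -315.4]), array([48.4,  9.4]), 15.1, np.float64(191.7)) [ 0.62923716 -0.30568265  0.20549807] [ 0.5827002  -0.32434342  0.14622513] [ 0.6035974  -0.3151628   0.18485003]
[[ 628. -308.  188.]
 [ 624. -309.  192.]
 [ 625. -308.  181.]
 [ 619. -314.  198.]
 [ 621. -308.  187.]
 [ 616. -316.  199.]
 [ 621. -311.  177.]
 [ 614. -318.  199.]
 [ 614. -311.  193.]
 [ 625. -306.  152.]
 [ 608. -312.  201.]
 [ 624. -310.  147.]
 [ 606. -319.  201.]
 [ 601. -312.  201.]
 [ 601. -314.  193.]
 [ 597. -315.  198.]
 [ 595. -318.  196.]
 [ 594. -321.  193.]
 [ 590. -322.  196.]
 [ 589. -317.  182.]
 [ 591. -319.  168.]
 [ 585. -324.  187.]
 [ 584. -321.  183.]
 [ 584. -318.  176.]
 [ 585. -319.  164.]
 [ 584. -319.  157.]
 [ 583. -320.  153.]]
rim side 780 (array([ 572.8, -321. ]), array([219.3, 151.9]), 15.2, np.float64(130.6))
hook side 112 (array([ 601. , -311.2]), array([49.7, 16.4]), 12.0, np.float64(182.4)) [ 0.62572802 -0.30262939  0.20239444] [ 0.57713432 -0.32419178  0.1452533
[... 2081 characters left out ...]
253.]
 [553. 294. 250.]
 [551. 297. 252.]
 [557. 301. 247.]
 [553. 304. 246.]
 [563. 347. 300.]
 [561. 312. 240.]
 [556. 313. 239.]
 [558. 350. 293.]
 [560. 322. 240.]
 [558. 325. 243.]
 [559. 327. 242.]
 [558. 329. 242.]
 [557. 331. 241.]
 [560. 334. 241.]
 [558. 341. 251.]
 [557. 355. 272.]
 [564. 359. 270.]
 [557. 344. 249.]
 [557. 350. 256.]
 [557. 350. 252.]]
mat top (array([554.4,  -4.7]), array([195.9, 234.8]), 89.7, np.float64(5.5))
mat side (array([5.501e+02, 5.000e-01]), array([198. , 237.2]), 89.1, np.float64(5.1))
jarpot top [ 0.71232287 -0.10280325  0.05005407] [0.79677722 0.07699025 0.10123154]
jarpot side [ 0.70590215 -0.10254847  0.05004114] [0.79150983 0.08155752 0.09893875]
```

```bash
cat >> h.py <<'E'
def go(x,y,z,yawdeg=None,quiet=False):
    s=arm.observe();R=Ro.from_rotvec(s['ee_rot']).as_matrix();p=s['position']
    sl=R.T@(np.array([x,y,z])*1e-3-p)*1000
    yaw=np.degrees(np.arctan2(R[1,0],R[0,0]))
    print('t',round(s['clock'],2),'p',np.round(p*1000,1),'toolx yaw',round(yaw,2),'tilt',np.round(R[:,2],4),'q7',round(s['joints'][6],2),'F',np.round(s['force'],1),'w',round(s['width'],3))
    roll=0
    if yawdeg is not None:
        d=(yawdeg-yaw+180)%360-180; roll=-np.radians(d)
    print(' slide',np.round(sl,1),'roll',round(roll,4),'alt',round(roll-np.sign(roll)*np.pi,4))
E
python3 - <<'E'
from h import *
go(603,-314,174,16)
from m import *
# PCA on hook top view, z>.15
for n,r in(('top',(355,475,140,260)),('side',(245,345,120,210))):
    P,C=sel(n,*r,.155,.25);vx,vy,x0,y0=cv2.fitLine(np.float32(P[:,:2]),cv2.DIST_L2,0,.001,.001).ravel();print(n,np.degrees(np.arctan2(vy,vx))%180,x0,y0)
    # x range by height slices -> hook x extents along yaw
    ax=np.array([np.cos(.27),np.sin(.27)]);t=P[:,:2]@ax;print(t.min(),t.max(),(t.min()+t.max())/2, np.median(P[:,:2]@[-ax[1],ax[0]]))
for n,r in(('top',(355,475,140,260)),('side',(245,345,120,210))):
    P,C=sel(n,*r,.055,.072);m=C.min(1)>130;P=P[m];print('basket rim',n,len(P),box(P),cv2.boxPoints(cv2.minAreaRect(np.float32(P[:,:2]*1000))))
for n,r in(('top',(110,165,170,200)),('side',(178,212,280,325))):
    P,C=sel(n,*r,.2,.3);P=P[C.max(1)<75];vx,vy,x0,y0=cv2.fitLine(np.float32(P[:,:2]),cv2.DIST_HUBER,0,.001,.001).ravel();print('ring',n,np.degrees(np.arctan2(-vx,vy)),x0,y0)
E
```

```text
t 0.1 p [ 269.2 -563.6  226. ] toolx yaw 25.53 tilt [-7.0e-04  1.2e-03 -1.0e+00] q7 -0.08 F [-0.1 -0.4  0.7] w 0.999
 slide [408.7 -81.2  52.1] roll 0.1664 alt -2.9752
top 15.972521 0.60359216 -0.31528807
0.4757792284019812 0.5229916535654382 0.49938544098370974 -0.46410098617376555
side 16.809896 0.599056 -0.3122913
0.47121453524758156 0.5208629580634242 0.49603874665550285 -0.46064575727963186
basket rim top 499 (array([ 581.7, -326.6]), array([177.4,  97.4]), 15.8, np.float64(64.4)) [[ 483.09158 -303.9646 ]
 [ 509.6581  -397.66083]
 [ 680.29443 -349.27875]
 [ 653.7279  -255.58252]]
basket rim side 104 (array([ 584.3, -350.3]), array([175.7,  46.7]), 14.7, np.float64(64.4)) [[ 493.41272 -349.95682]
 [ 505.2268  -395.1331 ]
 [ 675.246   -350.67136]
 [ 663.4319  -305.4951 ]]
ring top -5.614953 0.55975044 0.31169453
ring side -4.451375 0.5562947 0.3240877
```

>>> jog_arm:
  increments:
    - {"slide": [25,-5,-14],"roll": 0.02,"gripper": 1}
    - {"slide": [65,-13,-14],"roll": 0.04,"gripper": 1}
    - {"slide": [105,-21,-14],"roll": 0.06,"gripper": 1}
    - {"slide": [145,-29,-14],"roll": 0.08,"gripper": 1}
    - {"slide": [185,-37,-14],"roll": 0.1,"gripper": 1}
    - {"slide": [225,-45,-14],"roll": 0.12,"gripper": 1}
    - {"slide": [265,-53,-14],"roll": 0.14,"gripper": 1}
    - {"slide": [305,-61,-14],"roll": 0.166,"gripper": 1}
    - {"slide": [345,-69,-14],"roll": 0.166,"gripper": 1}
    - {"slide": [380,-76,-14],"roll": 0.166,"gripper": 1}
  newtons: 50

```text
clock: 0.93
position: [0.5815, -0.3289, 0.2403]
ee_rot: [-3.11, -0.44, 0.0]
force: [0.4, -1.3, -0.5]
width: 0.995
```

```bash
python3 - <<'E'
from h import *
for n in('side','top'): snap(n,'b')
go(603,-313,240,16)
a=cv2.imread('pics/b_top.png');b=cv2.imread('pics/b_side.png')
r=lambda i:cv2.resize(i,(400,400),interpolation=cv2.INTER_CUBIC)
cv2.imwrite('pics/c3.png',np.hstack([r(a[100:260,335:495]),r(b[60:220,225:385])]))
E
```

```text
t 1.03 p [ 585.1 -323.9  239.6] toolx yaw 16.61 tilt [ 0.0017  0.0046 -1.    ] q7 -0.86 F [-0.4  0.2  0.7] w 1.0
 slide [20.2 -5.3 -0.3] roll 0.0107 alt -3.1309
```

View pics/c3.png

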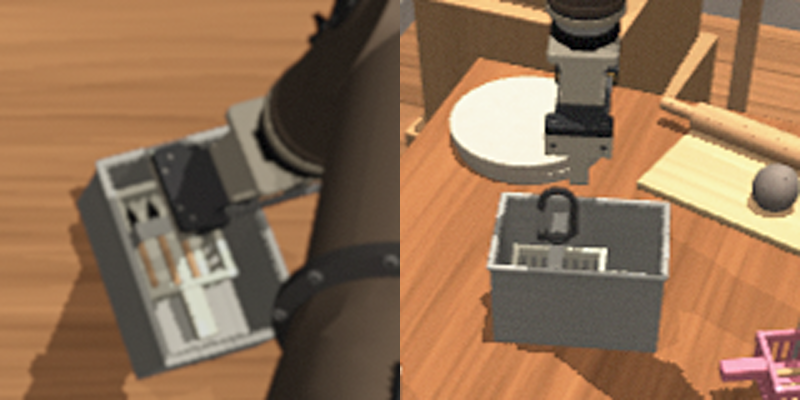

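```bash
python3 - <<'E'
from h import *
d=dict(np.load('pics/b_side.npz'));W=pts(d);P=W[112:140,280:325]
m=(P[...,2]>.236)&(P[...,2]<.27)&(P[...,0]<.7)&(P[...,1]<-.2)
s=arm.observe();R=Ro.from_rotvec(s['ee_rot']).as_matrix()
Q=(P[m]-s['position'])@R*1000
for z0 in range(-30,8,4):
    q=Q[(Q[:,2]>=z0)&(Q[:,2]<z0+4)]
    if len(q):print(z0,len(q),q.min(0).round(1),q.max(0).round(1))
E
```

```text
-30 10 [-18.1 -63.9 -29.6] [  1.6 -59.2 -26.1]
-26 10 [-18.2 -62.9 -26. ] [  1.5 -58.7 -22.5]
-22 9 [-18.3 -63.5 -21.1] [  1.5 -58.8 -18.3]
-18 7 [-18.5 -62.1 -17.6] [  1.4 -58.1 -14.7]
-14 3 [-18.5 -59.7 -13.2] [ -4.2 -57.4 -10.5]
-10 4 [-15.5 -54.8  -7.8] [ -1.2 -53.3  -6.3]
-6 2 [ -9.7 -51.1  -5.1] [  1.8 -49.1  -2.9]
```

```bash
cat > fc.py <<'E'
from h import *
def fing(tag):
    for i in range(1):
        d=snap('side',tag)
    W=pts(d);s=arm.observe();R=Ro.from_rotvec(s['ee_rot']).as_matrix()
    Q=(W-s['position'])@R*1000
    m=(abs(Q[...,0])<25)&(abs(Q[...,1])<72)&(Q[...,2]>-32)&(Q[...,2]<-14)
    q=Q[m];print('finger in tool',len(q),np.percentile(q,[2,98],axis=0).round(1), s['position'],s['dq'].round(4))
    return d,W
E
python3 - <<'E'
from fc import *
fing('b2')
go(604,-313,240,16)
E
```

```text
finger in tool 40 [[ -9.8 -69.2 -31.4]
 [ 10.5 -60.7 -14.6]] [ 0.58222314 -0.32750534  0.23969844] [ 0.0529 -0.0205  0.0597  0.0255  0.0221  0.0016  0.0198]
t 1.08 p [ 582.2 -327.5  239.7] toolx yaw 16.4 tilt [-2.0e-04  2.2e-03 -1.0e+00] q7 -0.86 F [-0.  -0.9 -0.5] w 1.002
 slide [25.  -7.8 -0.3] roll 0.0069 alt -3.1347
```

>>> jog_arm:
  increments:
    - {"slide": [15,-5,0],"roll": 0,"gripper": 1}
    - {"slide": [28,-10,0],"roll": 0,"gripper": 1}
    - {"slide": [28,-10,0],"roll": 0,"gripper": 1}
    - {"slide": [28,-10,0],"roll": 0,"gripper": 1}
    - {"slide": [28,-10,0],"roll": 0,"gripper": 1}
    - {"slide": [28,-10,0],"roll": 0,"gripper": 1}
    - {"slide": [28,-10,0],"roll": 0,"gripper": 1}
    - {"slide": [28,-10,0],"roll": 0,"gripper": 1}
    - {"slide": [28,-10,0],"roll": 0,"gripper": 1}
    - {"slide": [28,-10,0],"roll": 0,"gripper": 1}

```text
clock: 1.92
position: [0.6036, -0.3144, 0.2408]
ee_rot: [3.111, 0.437, 0.0]
force: [0.8, -0.2, -0.1]
width: 1.002
```

```bash
python3 - <<'E'
from fc import *
d,W=fing('b3')
go(604,-313,174,16)
# hook in the same view
m=(W[...,2]>.15)&(W[...,2]<.206)&(np.hypot(W[...,0]-.603,W[...,1]+.313)<.045)
s=arm.observe();R=Ro.from_rotvec(s['ee_rot']).as_matrix();q=((W[m]-s['position'])@R*1000)
print('hook in tool',len(q),q.min(0).round(1),q.max(0).round(1),np.median(q,0).round(1))
vx,vy,x0,y0=cv2.fitLine(np.float32(q[:,:2]),cv2.DIST_L2,0,.01,.01).ravel();print(np.degrees(np.arctan2(vy,vx)),x0,y0)
E
```

```text
finger in tool 35 [[-14.5 -67.4 -31.3]
 [  5.2 -60.5 -14.8]] [ 0.60363108 -0.3143441   0.24081964] [-0.0014  0.001  -0.0016 -0.0006  0.0023  0.0003 -0.0009]
t 1.97 p [ 603.6 -314.3  240.8] toolx yaw 16.02 tilt [ 1.e-04 -1.e-04 -1.e+00] q7 -0.9 F [-0.1  0.2  0.2] w 0.997
 slide [ 0.7 -1.2 66.8] roll 0.0003 alt -3.1413
hook in tool 107 [-26.6  -8.2  38.2] [22.9  3.5 90.2] [-7.7 -3.7 57.4]
-0.9124016 -3.9522536 -3.3786945
```

>>> jog_arm:
  increments:
    - {"slide": [2.5,-1.5,15],"roll": -0.008,"gripper": 1}
    - {"slide": [2.5,-1.5,35],"roll": -0.008,"gripper": 1}
    - {"slide": [2.5,-1.5,55],"roll": -0.008,"gripper": 1}
    - {"slide": [2.5,-1.5,67],"roll": -0.008,"gripper": 1}
    - {"slide": [2.5,-1.5,67],"roll": -0.008,"gripper": 0.7}
    - {"slide": [2.5,-1.5,67],"roll": -0.008,"gripper": 0.4}
    - {"slide": [2.5,-1.5,67],"roll": -0.008,"gripper": 0.2}
    - {"slide": [2.5,-1.5,67],"roll": -0.008,"gripper": 0}
    - {"slide": [2.5,-1.5,67],"roll": -0.008,"gripper": 0}
    - {"slide": [2.5,-1.5,67],"roll": -0.008,"gripper": 0}
  newtons: 50

```text
clock: 2.8
position: [0.6061, -0.3123, 0.1747]
ee_rot: [3.108, 0.45, 0.002]
force: [-0.7, 0.9, 0.7]
width: 0.62
```

```bash
python3 - <<'E'
from h import *
snap('side','c')
go(604,-313,330,16)
a=cv2.imread('pics/c_side.png')
cv2.imwrite('pics/c4.png',cv2.resize(a[60:220,225:385],(600,600)))
E
```

```text
t 2.85 p [ 606.  -312.2  174.4] toolx yaw 16.48 tilt [ 9.e-04 -4.e-04 -1.e+00] q7 -0.9 F [ 0.4 -0.8 -0.4] w 0.572
 slide [  -2.     0.3 -155.6] roll 0.0084 alt -3.1332
```

View pics/c4.png

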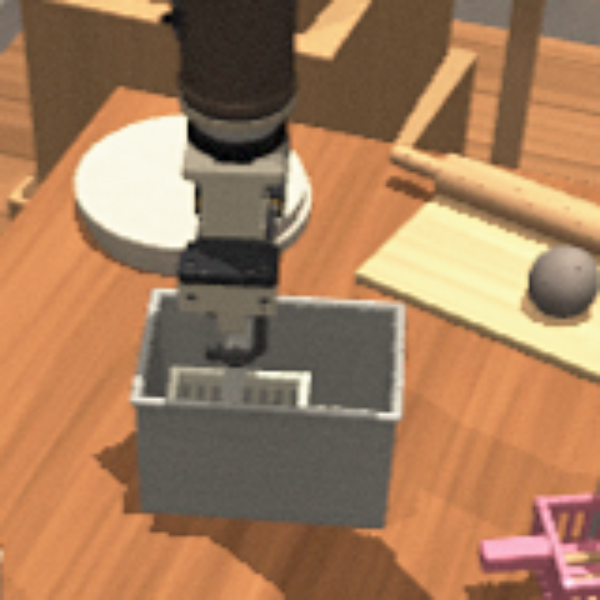

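>>> jog_arm:
  increments:
    - {"slide": [0,0,0],"roll": 0,"gripper": 0}
    - {"slide": [0,0,0],"roll": 0,"gripper": 0}
    - {"slide": [0,0,0],"roll": 0,"gripper": 0}
    - {"slide": [0,0,0],"roll": 0,"gripper": 0}
    - {"slide": [0,0,0],"roll": 0,"gripper": 0}
    - {"slide": [0,0,0],"roll": 0,"gripper": 0}
    - {"slide": [0,0,0],"roll": 0,"gripper": 0}
    - {"slide": [0,0,0],"roll": 0,"gripper": 0}
    - {"slide": [0,0,0],"roll": 0,"gripper": 0}
    - {"slide": [0,0,0],"roll": 0,"gripper": 0}
  newtons: 50

```text
clock: 3.68
position: [0.6058, -0.3122, 0.1738]
ee_rot: [3.109, 0.45, 0.0]
force: [0.5, -2.3, 0.9]
width: 0.097
```

>>> jog_arm:
  increments:
    - {"slide": [0,0,-4],"roll": 0,"gripper": 0}
    - {"slide": [0,0,-12],"roll": 0,"gripper": 0}
    - {"slide": [0,0,-28],"roll": 0,"gripper": 0}
    - {"slide": [0,0,-48],"roll": 0,"gripper": 0}
    - {"slide": [0,0,-70],"roll": 0,"gripper": 0}
    - {"slide": [0,0,-92],"roll": 0,"gripper": 0}
    - {"slide": [0,0,-114],"roll": 0,"gripper": 0}
    - {"slide": [0,0,-134],"roll": 0,"gripper": 0}
    - {"slide": [0,0,-150],"roll": 0,"gripper": 0}
    - {"slide": [0,0,-160],"roll": 0,"gripper": 0}

```text
clock: 4.52
position: [0.6059, -0.3119, 0.3362]
ee_rot: [3.108, 0.451, 0.003]
force: [-0.3, -0.6, -4.0]
width: 0.096
```

```bash
python3 - <<'E'
from h import *
snap('side','d')
go(552,-2,330,0)
a=cv2.imread('pics/d_side.png')
cv2.imwrite('pics/c5.png',cv2.resize(a[40:240,205:405],(600,600)))
E
```

```text
t 4.57 p [ 606.4 -312.2  337.5] toolx yaw 16.49 tilt [ 0.0037 -0.0014 -1.    ] q7 -0.89 F [ 0.3 -0.6 -1.4] w 0.097
 slide [  35.9 -312.9    6.9] roll 0.2879 alt -2.8537
```

View pics/c5.png

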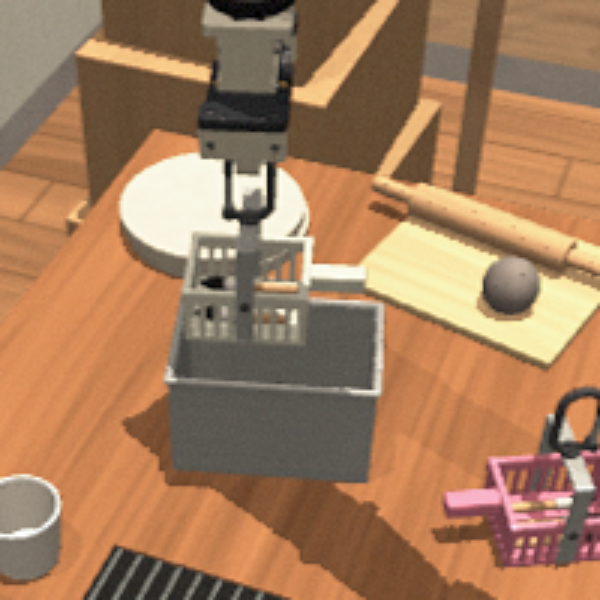

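>>> jog_arm:
  increments:
    - {"slide": [1,-10,-2],"roll": 0.02,"gripper": 0}
    - {"slide": [4,-32,-2],"roll": 0.05,"gripper": 0}
    - {"slide": [8,-66,-2],"roll": 0.09,"gripper": 0}
    - {"slide": [12,-104,-2],"roll": 0.14,"gripper": 0}
    - {"slide": [16,-142,-2],"roll": 0.19,"gripper": 0}
    - {"slide": [20,-180,-2],"roll": 0.24,"gripper": 0}
    - {"slide": [25,-218,-2],"roll": 0.29,"gripper": 0}
    - {"slide": [29,-254,-2],"roll": 0.33,"gripper": 0}
    - {"slide": [33,-286,-2],"roll": 0.36,"gripper": 0}
    - {"slide": [36,-306,0],"roll": 0.375,"gripper": 0}

```text
clock: 5.4
position: [0.552, -0.0038, 0.3334]
ee_rot: [-3.137, 0.133, 0.002]
force: [-0.5, 2.0, -3.7]
width: 0.102
```

>>> jog_arm:
  increments:
    - {"slide": [0,-6,4],"roll": 0,"gripper": 0}
    - {"slide": [0,-7,14],"roll": 0,"gripper": 0}
    - {"slide": [0,-7,32],"roll": 0,"gripper": 0}
    - {"slide": [0,-7,54],"roll": 0,"gripper": 0}
    - {"slide": [0,-7,76],"roll": 0,"gripper": 0}
    - {"slide": [0,-7,98],"roll": 0,"gripper": 0}
    - {"slide": [0,-7,118],"roll": 0,"gripper": 0}
    - {"slide": [0,-7,132],"roll": 0,"gripper": 0}
    - {"slide": [0,-7,140],"roll": 0,"gripper": 0}
    - {"slide": [0,-7,140],"roll": 0,"gripper": 0}

```text
clock: 6.23
position: [0.5526, -0.0031, 0.1912]
ee_rot: [3.137, -0.139, -0.007]
force: [-0.5, -0.1, -3.5]
width: 0.094
```

```bash
python3 - <<'E'
from h import *
d=snap('side','e')
go(553,-2,176,-5)
W=pts(d)
a=cv2.imread('pics/e_side.png')
cv2.imwrite('pics/c6.png',cv2.resize(a[130:310,170:370],(666,600)))
m=(np.hypot(W[...,0]-.55,W[...,1])<.11)&(W[...,2]>.06)&(W[...,2]<.11)&(d['frame'].min(-1)>120)
P=W[m];print(len(P),cv2.minAreaRect(np.float32(P[:,:2]*1000)),np.percentile(P[:,2],[2,50,98]))
E
```

```text
t 6.28 p [553.4  -2.7 192.6] toolx yaw -5.07 tilt [-2.3e-03 -7.0e-04 -1.0e+00] q7 -1.79 F [-0.2  0.5 -3.4] w 0.094
 slide [-0.4 -0.7 16.6] roll -0.0013 alt 3.1403
399 ((525.6322631835938, -1.5578269958496094), (99.98787689208984, 170.9125518798828), 85.58180236816406) [0.07736104 0.08190564 0.08585159]
```

View pics/c6.png

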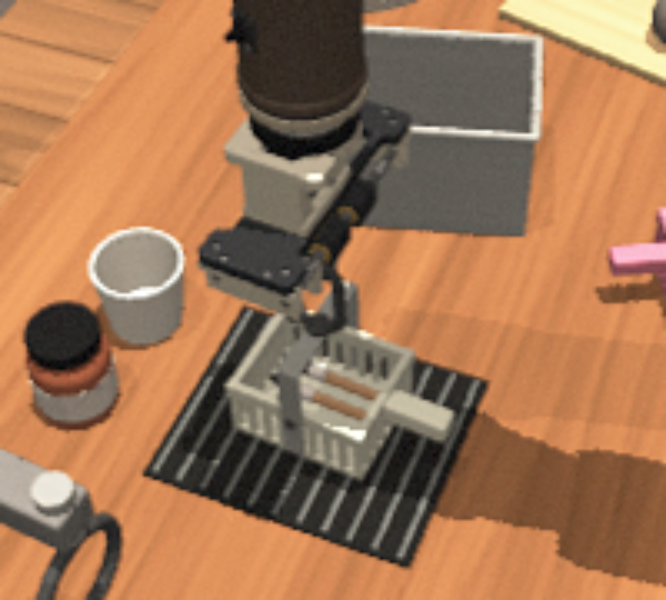

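>>> jog_arm:
  increments:
    - {"slide": [0,0,5],"roll": 0,"gripper": 0}
    - {"slide": [0,0,10],"roll": 0,"gripper": 0}
    - {"slide": [0,0,14],"roll": 0,"gripper": 0}
    - {"slide": [0,0,17],"roll": 0,"gripper": 0}
    - {"slide": [0,0,18.5],"roll": 0,"gripper": 0}
    - {"slide": [0,0,19],"roll": 0,"gripper": 0}
    - {"slide": [0,0,19.5],"roll": 0,"gripper": 0}
    - {"slide": [0,0,19.5],"roll": 0,"gripper": 0}
    - {"slide": [0,0,19.5],"roll": 0,"gripper": 0}
    - {"slide": [0,0,19.5],"roll": 0,"gripper": 0}

```text
clock: 7.12
position: [0.5541, -0.0015, 0.1744]
ee_rot: [3.139, -0.137, 0.0]
force: [0.2, 0.8, -3.7]
width: 0.093
```

>>> jog_arm:
  increments:
    - {"slide": [0,0,0.5],"roll": 0,"gripper": 0}
    - {"slide": [0,0,1],"roll": 0,"gripper": 0}
    - {"slide": [0,0,1.5],"roll": 0,"gripper": 0}
    - {"slide": [0,0,1.5],"roll": 0,"gripper": 0}
    - {"slide": [0,0,1.5],"roll": 0,"gripper": 0}
    - {"slide": [0,0,1.5],"roll": 0,"gripper": 0}
    - {"slide": [0,0,1.5],"roll": 0,"gripper": 0}
    - {"slide": [0,0,1.5],"roll": 0,"gripper": 0}
    - {"slide": [0,0,1.5],"roll": 0,"gripper": 0}
    - {"slide": [0,0,1.5],"roll": 0,"gripper": 0}

```text
clock: 7.95
position: [0.5547, -0.002, 0.1736]
ee_rot: [3.138, -0.138, 0.003]
force: [-0.2, -1.9, 5.7]
width: 0.097
```

>>> jog_arm:
  increments:
    - {"slide": [0,0,0],"roll": 0,"gripper": 0.2}
    - {"slide": [0,0,0],"roll": 0,"gripper": 0.4}
    - {"slide": [0,0,0],"roll": 0,"gripper": 0.5}
    - {"slide": [0,0,0],"roll": 0,"gripper": 0.6}
    - {"slide": [0,0,0],"roll": 0,"gripper": 0.6}
    - {"slide": [0,0,0],"roll": 0,"gripper": 0.6}
    - {"slide": [0,0,-6],"roll": 0,"gripper": 0.6}
    - {"slide": [0,0,-20],"roll": 0,"gripper": 0.6}
    - {"slide": [0,0,-40],"roll": 0,"gripper": 0.6}
    - {"slide": [0,0,-55],"roll": 0,"gripper": 0.6}

```text
clock: 8.78
position: [0.5541, -0.0014, 0.2292]
ee_rot: [-3.138, 0.137, -0.001]
force: [1.5, 0.3, -0.1]
width: 0.599
```

```bash
python3 - <<'E'
from h import *
go(467,6,225,-5)
for n in ('side','top'):
    d=snap(n,'f');W=pts(d)
    m=(np.hypot(W[...,0]-.53,W[...,1])<.13)&(W[...,2]>.055)&(W[...,2]<.078)&(d['frame'].min(-1)>110)
    P=W[m];print(n,len(P),cv2.minAreaRect(np.float32(P[:,:2]*1000)),np.percentile(P[:,2],[2,50,98]))
a=cv2.imread('pics/f_side.png');b=cv2.imread('pics/f_top.png')
cv2.imwrite('pics/c7.png',np.hstack([cv2.resize(a[130:310,190:370],(400,400)),cv2.resize(b[140:300,200:360],(400,400))]))
E
```

```text
t 8.78 p [554.1  -1.4 229.2] toolx yaw -5.0 tilt [ 4.e-04  1.e-04 -1.e+00] q7 -1.78 F [ 1.5  0.3 -0.1] w 0.599
 slide [-87.5   0.2   4.2] roll 0.0 alt -3.1416
side 459 ((524.7266235351562, -0.9821929931640625), (101.64195251464844, 177.35498046875), 84.91522216796875) [0.05785102 0.06388136 0.06814835]Traceback (most recent call last):
  File "<stdin>", line 6, in <module>
    return _quantile_unchecked(
        a, q, axis, out, overwrite_input, method, keepdims, weights)
    return _ureduce(a,
                    func=_quantile_ureduce_func,
    ...<5 lines>...
                    overwrite_input=overwrite_input,
                    method=method)
    r = func(a, **kwargs)
    result = _quantile(arr,
                       quantiles=q,
    ...<2 lines>...
                       out=out,
                       weights=wgt)
    slices_having_nans = np.isnan(arr[-1, ...])
                                  ~~~^^^^^^^^^
IndexError: index -1 is out of bounds for axis 0 with size 0
```

>>> jog_arm:
  increments:
    - {"slide": [-15,0,0],"roll": 0,"gripper": 0.6}
    - {"slide": [-45,0,0],"roll": 0,"gripper": 0.6}
    - {"slide": [-75,0,0],"roll": 0,"gripper": 0.6}
    - {"slide": [-86,0,0],"roll": 0,"gripper": 0.6}
    - {"slide": [-86,0,30],"roll": 0,"gripper": 0.6}
    - {"slide": [-86,0,65],"roll": 0,"gripper": 0.6}
    - {"slide": [-86,0,100],"roll": 0,"gripper": 0.6}
    - {"slide": [-86,0,110],"roll": 0,"gripper": 0.6}
    - {"slide": [-86,0,115],"roll": 0,"gripper": 0.6}
    - {"slide": [-86,0,115],"roll": 0,"gripper": 0.6}

```text
clock: 9.72
position: [0.4679, 0.006, 0.1118]
ee_rot: [3.138, -0.137, -0.003]
force: [0.3, 0.4, 0.4]
width: 0.601
```

```bash
python3 - <<'E'
from fc import *
d,W=fing('g')
go(467,6,34,-5)
s=arm.observe();R=Ro.from_rotvec(s['ee_rot']).as_matrix()
m=(np.hypot(W[...,0]-.53,W[...,1])<.13)&(W[...,2]>.055)&(W[...,2]<.078)&(d['frame'].min(-1)>110)
P=W[m];print(len(P),cv2.minAreaRect(np.float32(P[:,:2]*1000)),np.percentile(P[:,2],[2,50,98]))
Q=((P-s['position'])@R*1000);h=Q[(Q[:,0]<20)];print('handle in tool',h.min(0),h.max(0),'basket x max',np.percentile(Q[:,0],99))
a=cv2.imread('pics/g_side.png')
cv2.imwrite('pics/c7.png',cv2.resize(a[130:310,190:370],(600,600)))
E
```

```text
finger in tool 5 [[-10.8  26.5 -30.3]
 [ -5.7  29.3 -15.8]] [0.4686318  0.00608385 0.11280967] [ 0.0021 -0.0237 -0.0011 -0.0179 -0.0023  0.0074  0.0017]
t 9.77 p [468.6   6.1 112.8] toolx yaw -5.0 tilt [-2.e-04 -0.e+00 -1.e+00] q7 -1.84 F [ 0.5 -0.7  0.5] w 0.595
 slide [-1.6  0.2 78.8] roll 0.0 alt -3.1415
302 ((524.0873413085938, -1.2193145751953125), (103.42840576171875, 177.27626037597656), 84.8916015625) [0.05895959 0.06384689 0.0683038 ]
handle in tool [-32.75314623 -10.04619138  46.02507116] [-5.00400286 12.40384741 57.5056262 ] basket x max 143.68563361100246
```

View pics/c7.png

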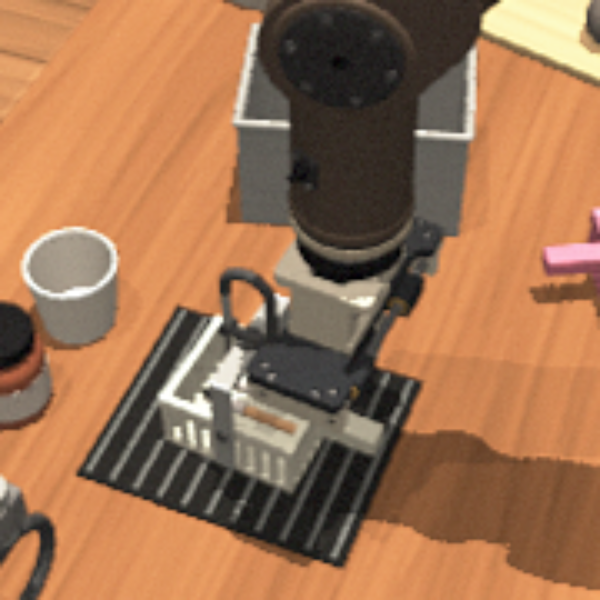

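>>> jog_arm:
  increments:
    - {"slide": [0,1,10],"roll": 0,"gripper": 0.6}
    - {"slide": [0,1,28],"roll": 0,"gripper": 0.6}
    - {"slide": [0,1,46],"roll": 0,"gripper": 0.6}
    - {"slide": [0,1,62],"roll": 0,"gripper": 0.6}
    - {"slide": [0,1,72],"roll": 0,"gripper": 0.6}
    - {"slide": [0,1,78],"roll": 0,"gripper": 0.6}
    - {"slide": [0,1,80],"roll": 0,"gripper": 0.6}
    - {"slide": [0,1,80],"roll": 0,"gripper": 0.4}
    - {"slide": [0,1,80],"roll": 0,"gripper": 0.2}
    - {"slide": [0,1,80],"roll": 0,"gripper": 0}
  newtons: 60

```text
clock: 10.6
position: [0.4689, 0.0051, 0.0335]
ee_rot: [-3.138, 0.137, -0.002]
force: [-0.1, 1.1, 1.0]
width: 0.435
```

>>> jog_arm:
  increments:
    - {"slide": [0,0,0],"roll": 0,"gripper": 0}
    - {"slide": [0,0,0],"roll": 0,"gripper": 0}
    - {"slide": [0,0,0],"roll": 0,"gripper": 0}
    - {"slide": [0,0,0],"roll": 0,"gripper": 0}
    - {"slide": [0,0,0],"roll": 0,"gripper": 0}
    - {"slide": [0,0,0],"roll": 0,"gripper": 0}
    - {"slide": [0,0,0],"roll": 0,"gripper": 0}
    - {"slide": [0,0,-3],"roll": 0,"gripper": 0}
    - {"slide": [0,0,-10],"roll": 0,"gripper": 0}
    - {"slide": [0,0,-20],"roll": 0,"gripper": 0}
  newtons: 60

```text
clock: 11.43
position: [0.467, 0.005, 0.0525]
ee_rot: [3.138, -0.137, -0.004]
force: [-0.8, -0.2, -4.0]
width: 0.236
```

```bash
python3 - <<'E'
from h import *
go(467,6,34,-5)
d=snap('side','i');W=pts(d);print(arm.observe()['ft_torque'])
a=cv2.imread('pics/i_side.png')
cv2.imwrite('pics/c8.png',cv2.resize(a[130:310,190:370],(600,600)))
m=(np.hypot(W[...,0]-.53,W[...,1])<.13)&(W[...,2]>.06)&(W[...,2]<.105)&(d['frame'].min(-1)>110)
P=W[m];print(len(P),cv2.minAreaRect(np.float32(P[:,:2]*1000)),np.percentile(P[:,2],[2,50,98]))
E
```

```text
t 11.43 p [467.    5.   52.5] toolx yaw -4.99 tilt [-2.8e-03 -2.0e-04 -1.0e+00] q7 -1.86 F [-0.8 -0.2 -4. ] w 0.236
 slide [-0.1 -1.  18.5] roll 0.0002 alt -3.1414
[ 0.04850087  0.32553713 -0.03685253]
189 ((524.2938232421875, 3.2328720092773438), (102.060546875, 179.2138671875), 82.35404968261719) [0.06674947 0.08206904 0.0893487 ]
```

View pics/c8.png

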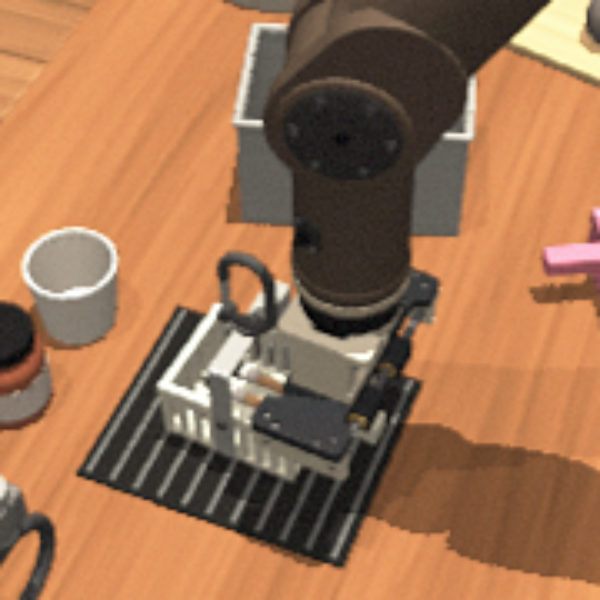

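>>> jog_arm:
  increments:
    - {"slide": [-4,-2,-10],"roll": 0,"gripper": 0}
    - {"slide": [-10,-14,-22],"roll": 0,"gripper": 0}
    - {"slide": [-18,-42,-34],"roll": 0,"gripper": 0}
    - {"slide": [-26,-78,-46],"roll": 0,"gripper": 0}
    - {"slide": [-36,-116,-56],"roll": 0,"gripper": 0}
    - {"slide": [-46,-154,-64],"roll": 0,"gripper": 0}
    - {"slide": [-56,-192,-67],"roll": 0,"gripper": 0}
    - {"slide": [-66,-228,-67],"roll": 0,"gripper": 0}
    - {"slide": [-74,-260,-67],"roll": 0,"gripper": 0}
    - {"slide": [-80,-285,-67],"roll": 0,"gripper": 0}

```text
clock: 12.32
position: [0.4117, 0.2993, 0.1206]
ee_rot: [-3.137, 0.133, -0.0]
force: [1.0, 0.0, -4.7]
width: 0.233
```

>>> jog_arm:
  increments:
    - {"slide": [-1,-15,0],"roll": 0,"gripper": 0}
    - {"slide": [-3,-27,0],"roll": 0,"gripper": 0}
    - {"slide": [-3,-33,0],"roll": 0,"gripper": 0}
    - {"slide": [-3,-35,0],"roll": 0,"gripper": 0}
    - {"slide": [-3,-35,0],"roll": 0,"gripper": 0}
    - {"slide": [-3,-35,0],"roll": 0,"gripper": 0}
    - {"slide": [-3,-35,0],"roll": 0,"gripper": 0}
    - {"slide": [-3,-35,0],"roll": 0,"gripper": 0}
    - {"slide": [-3,-35,0],"roll": 0,"gripper": 0}
    - {"slide": [-3,-35,0],"roll": 0,"gripper": 0}

```text
clock: 13.15
position: [0.4136, 0.3306, 0.1198]
ee_rot: [3.138, -0.138, 0.0]
force: [-0.6, -0.6, -4.5]
width: 0.239
```

```bash
python3 - <<'E'
from h import *
go(412,331,119.5,-5)
for n in('side','top'): snap(n,'j')
a=cv2.imread('pics/j_side.png');b=cv2.imread('pics/j_top.png')
cv2.imwrite('pics/c9.png',np.hstack([cv2.resize(a[220:400,100:280],(400,400)),cv2.resize(b[130:290,90:250],(400,400))]))
E
```

```text
t 13.15 p [413.6 330.6 119.8] toolx yaw -5.04 tilt [ 0.e+00 -2.e-04 -1.e+00] q7 -2.53 F [-0.6 -0.6 -4.5] w 0.239
 slide [-1.6 -0.2  0.3] roll -0.0007 alt 3.1409
```

View pics/c9.png

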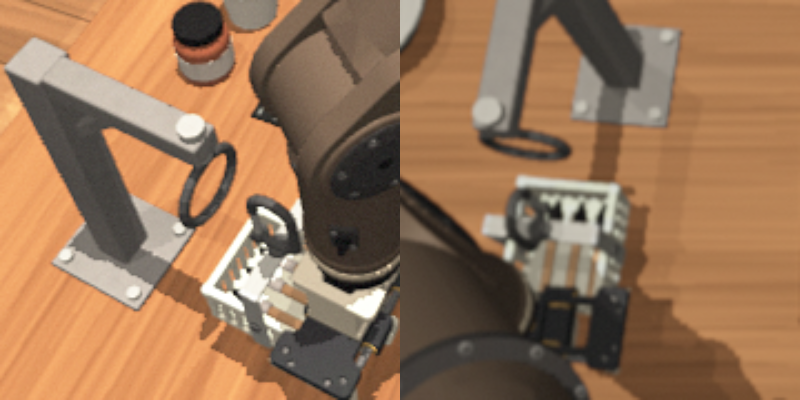

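View pics/j_side.png

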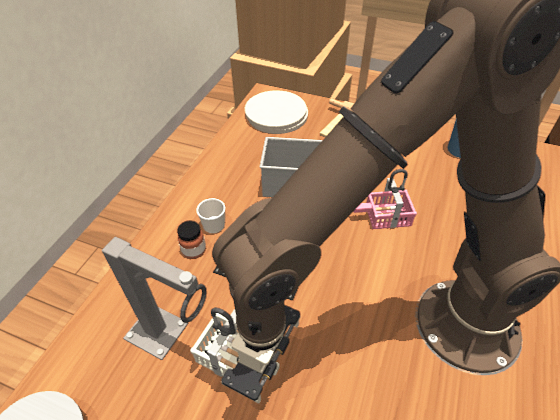

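```bash
cat > rel.py <<'E'
from h import *
import sys
def meas(tag):
  for n in('side','top'):
    d=dict(np.load(f'pics/{tag}_{n}.npz'));W=pts(d);dark=d['frame'].max(-1)<80
    s=arm.observe();R=Ro.from_rotvec(s['ee_rot']).as_matrix()
    ring=dark&(np.hypot(W[...,0]-.559,W[...,1]-.317)<.045)&(W[...,2]>.23)&(W[...,2]<.312)
    P=W[ring]
    yaw=np.radians(-5);ex=np.array([np.cos(yaw),np.sin(yaw)]);ey=np.array([-ex[1],ex[0]])
    q=np.c_[P[:,:2]@ex,P[:,:2]@ey,P[:,2]]*1000
    lo=q[:,2]<262
    f=np.polyfit(q[:,1],q[:,0],1)
    print(n,'ring',len(q),'x med',np.median(q[:,0]).round(1),'y range',np.percentile(q[:,1],[1,99]).round(1),'zmin',np.percentile(q[:,2],1).round(1),'extra yaw',np.degrees(-np.arctan(f[0])).round(2),'bar x',np.median(q[lo,0]).round(1),'bar z top mid',np.percentile(q[np.abs(q[:,1]-q[:,1].mean())<10,2],[5,50,]).round(1))
    # circle fit in y,z
    A=np.c_[2*q[:,1:],np.ones(len(q))];sol=np.linalg.lstsq(A,(q[:,1:]**2).sum(1),rcond=None)[0];print('   circ c',sol[:2].round(1),'r',np.sqrt(sol[2]+sol[0]**2+sol[1]**2).round(1))
    c=s['position']*1000; hx=c+R@np.array([86,0,0])
    hk=dark&(np.hypot(W[...,0]*1000-hx[0],W[...,1]*1000-hx[1])<34)&(W[...,2]>c[2]/1000+.10)&(W[...,2]<c[2]/1000+.185)&~ring
    P=W[hk];h=np.c_[P[:,:2]@ex,P[:,:2]@ey,P[:,2]]*1000
    f=np.polyfit(h[:,0],h[:,1],1)
    print('   hook',len(h),'x',np.percentile(h[:,0],[1,99]).round(1),'y med',np.median(h[:,1]).round(1),'yr',np.percentile(h[:,1],[2,98]).round(1),'ztop',h[:,2].max().round(1),'yaw extra',np.degrees(np.arctan(f[0])).round(2))
    hb=np.array([c[:2]@ex,c[:2]@ey]);print('   TCP in eye axes',hb.round(1))
    wh=(d['frame'].min(-1)>110)&(np.hypot(W[...,0]*1000-hx[0],W[...,1]*1000-hx[1])<95)&(abs(W[...,2]-(c[2]/1000+.03))<.012)
    P=W[wh];w=np.c_[P[:,:2]@ex,P[:,:2]@ey,P[:,2]]*1000
    if len(w)>30:
      A=np.c_[w[:,:2]-w[:,:2].mean(0),np.ones(len(w))]
      for k in range(5):
        sol=np.linalg.lstsq(A,w[:,2],rcond=None)[0];r=abs(A@sol-w[:,2]);keep=r<max(1.5,np.percentile(r,80));A=A[keep];w=w[keep]
      print('   rim',len(w),'xr',np.percentile(w[:,0],[1,99]).round(1),'yr',np.percentile(w[:,1],[1,99]).round(1),'z',sol[2].round(1),'slope deg',np.degrees(sol[:2]).round(2))
if __name__=='__main__': meas(sys.argv[1])
E
python3 rel.py j
```

```text
side ring 248 x med 525.6 y range [335.  405.9] zmin 238.3 extra yaw -0.48 bar x 526.5 bar z top mid [238.6 263.6]
   circ c [369.6 274.1] r 33.6
   hook 117 x [441.7 483.4] y med 368.4 yr [364.2 370.5] ztop 286.8 yaw extra 0.98
   TCP in eye axes [383.1 365.6]
   rim 187 xr [438.5 527.4] yr [316.5 414.1] z 149.8 slope deg [-0.8  -0.26]
top ring 173 x med 530.1 y range [326.9 396.7] zmin 234.8 extra yaw -2.21 bar x 530.4 bar z top mid [236.6 250.2]
   circ c [363.5 273.6] r 32.7
   hook 76 x [446.2 488.3] y med 359.3 yr [357.3 364.2] ztop 288.3 yaw extra -0.57
   TCP in eye axes [383.1 365.6]
   rim 141 xr [429.9 532.1] yr [313.7 411.5] z 149.7 slope deg [-0.78  0.08]
```

```bash
python3 - <<'E'
from h import *
yaw=np.radians(-5);ex=np.array([np.cos(yaw),np.sin(yaw)]);ey=np.array([-ex[1],ex[0]])
for n in('side','top'):
    d=dict(np.load(f'pics/j_{n}.npz'));W=pts(d)
    X=W[...,:2]@ex*1000;Y=W[...,:2]@ey*1000;Z=W[...,2]*1000
    for z0 in range(180,520,30):
        m=(Z>z0)&(Z<z0+30)&(Y>260)&(Y<480)&(X<505)&(X>250)
        if m.sum()>5: print(n,z0,m.sum(),'xmax',np.percentile(X[m],99).round(),'ymax',Y[m].max().round(), 'x of y>330',np.percentile(X[m&(Y>330)],99).round() if (m&(Y>330)).any() else None)
E
```

```text
side 180 770 xmax 476.0 ymax 458.0 x of y>330 476.0
side 210 1595 xmax 486.0 ymax 461.0 x of y>330 486.0
side 240 223 xmax 488.0 ymax 416.0 x of y>330 488.0
side 270 825 xmax 484.0 ymax 417.0 x of y>330 484.0
side 300 209 xmax 408.0 ymax 409.0 x of y>330 408.0
side 330 456 xmax 415.0 ymax 409.0 x of y>330 415.0
side 360 396 xmax 406.0 ymax 418.0 x of y>330 406.0
side 390 471 xmax 406.0 ymax 412.0 x of y>330 406.0
side 420 123 xmax 418.0 ymax 415.0 x of y>330 418.0
side 450 450 xmax 430.0 ymax 432.0 x of y>330 430.0
side 480 1270 xmax 442.0 ymax 433.0 x of y>330 442.0
side 510 2864 xmax 437.0 ymax 430.0 x of y>330 437.0
top 180 546 xmax 480.0 ymax 415.0 x of y>330 480.0
top 210 865 xmax 491.0 ymax 370.0 x of y>330 494.0
top 240 47 xmax 495.0 ymax 367.0 x of y>330 495.0
top 270 134 xmax 493.0 ymax 368.0 x of y>330 493.0
top 300 70 xmax 421.0 ymax 343.0 x of y>330 421.0
top 330 149 xmax 425.0 ymax 355.0 x of y>330 425.0
top 360 77 xmax 418.0 ymax 343.0 x of y>330 419.0
top 450 29 xmax 435.0 ymax 346.0 x of y>330 436.0
top 480 166 xmax 448.0 ymax 420.0 x of y>330 449.0
top 510 917 xmax 441.0 ymax 422.0 x of y>330 442.0
```

>>> jog_arm:
  increments:
    - {"slide": [2,-1,0],"roll": 0,"gripper": 0}
    - {"slide": [7,-2,0],"roll": 0,"gripper": 0}
    - {"slide": [14,-2.5,0],"roll": 0,"gripper": 0}
    - {"slide": [20,-2.5,0],"roll": 0,"gripper": 0}
    - {"slide": [23,-2.5,0],"roll": 0,"gripper": 0}
    - {"slide": [24,-2.5,0],"roll": 0,"gripper": 0}
    - {"slide": [24,-2.5,0],"roll": 0,"gripper": 0}
    - {"slide": [24,-2.5,0],"roll": 0,"gripper": 0}
    - {"slide": [24,-2.5,0],"roll": 0,"gripper": 0}
    - {"slide": [24,-2.5,0],"roll": 0,"gripper": 0}
  newtons: 60

```text
clock: 14.08
position: [0.4373, 0.3315, 0.1197]
ee_rot: [3.139, -0.137, -0.0]
force: [0.5, -0.2, -3.7]
width: 0.235
```

```bash
python3 - <<'E'
from h import *
for n in('side','top'): snap(n,'k')
go(412,331,119.5,-5)
a=cv2.imread('pics/k_side.png');b=cv2.imread('pics/k_top.png')
cv2.imwrite('pics/c10.png',np.hstack([cv2.resize(a[250:350,150:250],(400,400),interpolation=cv2.INTER_CUBIC),cv2.resize(b[160:260,100:200],(400,400),interpolation=cv2.INTER_CUBIC)]))
E
python3 rel.py k
```

```text
t 14.18 p [437.4 331.5 119.8] toolx yaw -4.98 tilt [-0.  0. -1.] q7 -2.5 F [ 0.5 -0.6 -3.2] w 0.235
 slide [-25.3   2.8   0.3] roll 0.0003 alt -3.1413
side ring 256 x med 525.4 y range [334.8 405.9] zmin 237.7 extra yaw -0.11 bar x 526.3 bar z top mid [238.4 266. ]
   circ c [369.5 273.8] r 32.5
   hook 103 x [465.5 505.9] y med 371.2 yr [366.8 373.4] ztop 286.6 yaw extra 2.13
   TCP in eye axes [406.8 368.4]
   rim 163 xr [458.3 551. ] yr [320.7 416.9] z 150.3 slope deg [-1.1  -0.07]
top ring 181 x med 529.6 y range [326.7 397. ] zmin 235.3 extra yaw 0.0 bar x 530.4 bar z top mid [236.4 259. ]
   circ c [362.5 272.9] r 31.5
   hook 65 x [469.8 512.5] y med 362.6 yr [360.1 367. ] ztop 284.3 yaw extra 0.78
   TCP in eye axes [406.8 368.4]
   rim 107 xr [454.1 555. ] yr [316.  414.8] z 150.1 slope deg [-0.95  0.23]
```

View pics/c10.png

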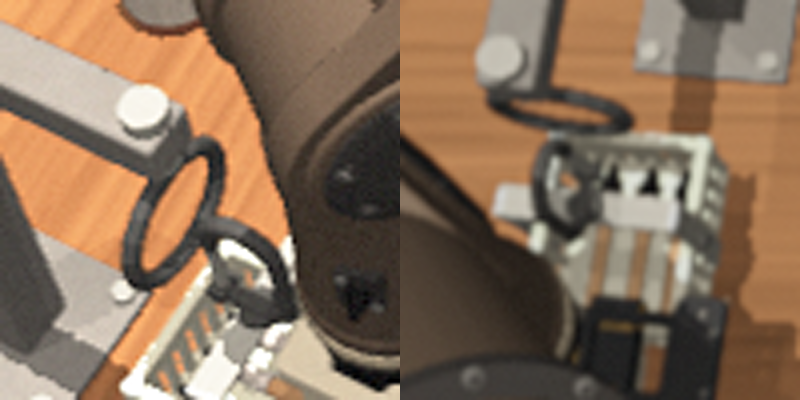

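>>> jog_arm:
  increments:
    - {"slide": [3,0,0],"roll": 0,"gripper": 0}
    - {"slide": [6,0,0],"roll": 0,"gripper": 0}
    - {"slide": [9,0,0],"roll": 0,"gripper": 0}
    - {"slide": [12,0,0],"roll": 0,"gripper": 0}
    - {"slide": [15,0,0],"roll": 0,"gripper": 0}
    - {"slide": [17,0,0],"roll": 0,"gripper": 0}
    - {"slide": [18,0,0],"roll": 0,"gripper": 0}
    - {"slide": [18,0,0],"roll": 0,"gripper": 0}
    - {"slide": [18,0,0],"roll": 0,"gripper": 0}
    - {"slide": [18,0,0],"roll": 0,"gripper": 0}

```text
clock: 15.02
position: [0.4552, 0.3299, 0.1196]
ee_rot: [3.138, -0.137, -0.001]
force: [-4.5, 0.2, -5.1]
width: 0.236
```

```bash
python3 - <<'E'
from h import *
for n in('side','top'): snap(n,'l')
go(412,331,119.5,-5);print(arm.observe()['ft_torque'])
a=cv2.imread('pics/l_side.png');b=cv2.imread('pics/l_top.png')
cv2.imwrite('pics/c11.png',np.hstack([cv2.resize(a[250:350,150:250],(400,400),interpolation=cv2.INTER_CUBIC),cv2.resize(b[160:260,100:200],(400,400),interpolation=cv2.INTER_CUBIC)]))
E
python3 rel.py l
```

```text
t 15.12 p [455.2 329.9 119.6] toolx yaw -4.99 tilt [-3.e-04 -2.e-04 -1.e+00] q7 -2.47 F [-4.3  0.1 -4.9] w 0.236
 slide [-43.2   2.6   0.1] roll 0.0002 alt -3.1414
[ 0.09821359  0.96406142 -0.02420751]
side ring 334 x med 524.7 y range [333.  406.2] zmin 234.1 extra yaw -0.36 bar x 525.5 bar z top mid [237.  273.9]
   circ c [369.4 271.7] r 29.4
   hook 37 x [482.5 529.6] y med 370.3 yr [366.9 373.8] ztop 272.3 yaw extra 2.18
   TCP in eye axes [424.8 368.3]
   rim 130 xr [481.3 569. ] yr [321.9 417.2] z 150.8 slope deg [0.12 1.18]
top ring 243 x med 528.8 y range [326.5 396.9] zmin 231.5 extra yaw 3.39 bar x 529.8 bar z top mid [234.9 267.1]
   circ c [361.  270.6] r 28.9
   hook 13 x [487.1 531.2] y med 362.5 yr [359.8 366.4] ztop 229.7 yaw extra -1.77
   TCP in eye axes [424.8 368.3]
   rim 96 xr [453.8 572.7] yr [315.7 413.9] z 150.7 slope deg [0.22 0.51]
```

View pics/c11.png

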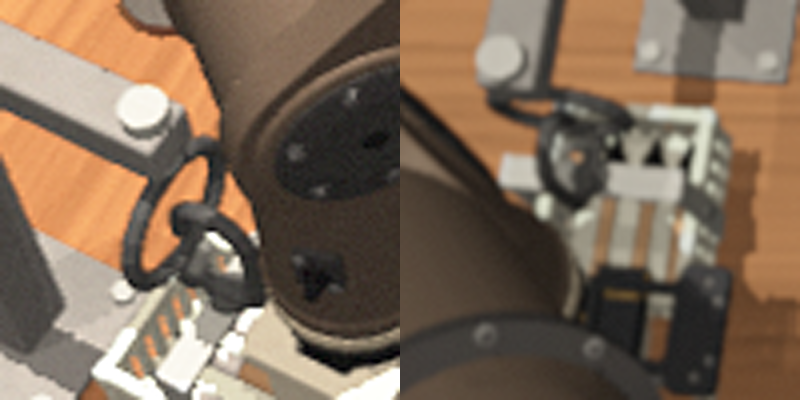

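>>> jog_arm:
  increments:
    - {"slide": [3,0,0],"roll": 0,"gripper": 0}
    - {"slide": [6,0,0],"roll": 0,"gripper": 0}
    - {"slide": [9,0,0],"roll": 0,"gripper": 0}
    - {"slide": [12,0,0],"roll": 0,"gripper": 0}
    - {"slide": [14,0,0],"roll": 0,"gripper": 0}
    - {"slide": [15,0,0],"roll": 0,"gripper": 0}
    - {"slide": [15,0,0],"roll": 0,"gripper": 0}
    - {"slide": [15,0,0],"roll": 0,"gripper": 0}
    - {"slide": [15,0,0],"roll": 0,"gripper": 0}
    - {"slide": [15,0,0],"roll": 0,"gripper": 0}

```text
clock: 15.95
position: [0.4703, 0.3285, 0.1196]
ee_rot: [3.138, -0.137, -0.0]
force: [-4.5, 1.0, -6.4]
width: 0.232
```

```bash
python3 - <<'E'
from h import *
for n in('side','top'): snap(n,'n')
go(412,331,119.5,-5);print(arm.observe()['ft_torque'])
a=cv2.imread('pics/n_side.png');b=cv2.imread('pics/n_top.png')
cv2.imwrite('pics/c12.png',np.hstack([cv2.resize(a[250:350,150:250],(400,400),interpolation=cv2.INTER_CUBIC),cv2.resize(b[160:260,100:200],(400,400),interpolation=cv2.INTER_CUBIC)]))
E
python3 rel.py n
```

```text
t 16.05 p [470.4 328.5 119.7] toolx yaw -5.0 tilt [-1.e-04 -1.e-04 -1.e+00] q7 -2.45 F [-3.5  0.8 -6.3] w 0.232
 slide [-58.4   2.6   0.2] roll -0.0 alt 3.1416
[0.16661683 1.14241405 0.03559977]
side ring 325 x med 524.5 y range [341.1 406.2] zmin 232.5 extra yaw -8.74 bar x 525.2 bar z top mid [236.8 273.4]
   circ c [375.5 270.2] r 27.4
   hook 10 x [498.5 542.3] y med 371.7 yr [364.2 372.6] ztop 229.8 yaw extra -7.82
   TCP in eye axes [440.  368.3]
   rim 142 xr [497.2 584.2] yr [321.8 416.3] z 150.1 slope deg [-0.83 -0.28]
top ring 261 x med 529.1 y range [326.6 396.8] zmin 235.3 extra yaw 3.0 bar x 529.8 bar z top mid [237.2 276.2]
   circ c [360.7 271.4] r 29.7
   hook 12 x [502.9 541.3] y med 362.0 yr [359.9 368.1] ztop 229.2 yaw extra 5.77
   TCP in eye axes [440.  368.3]
   rim 131 xr [466.8 588.6] yr [316.3 412.3] z 149.7 slope deg [0.04 0.14]
```

View pics/c12.png

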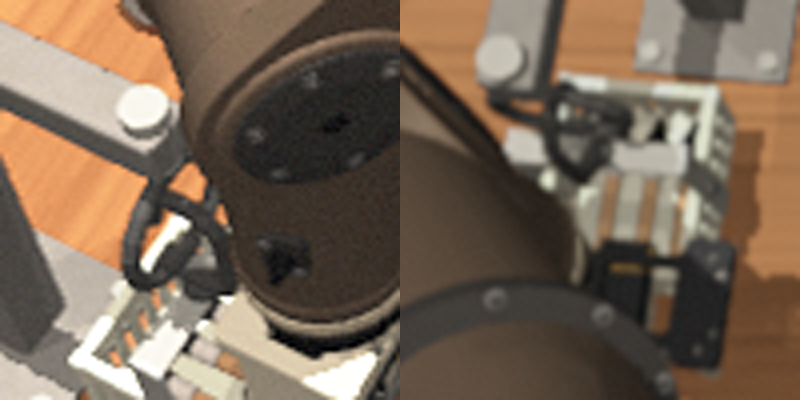

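>>> jog_arm:
  increments:
    - {"slide": [0,0,3],"roll": 0,"gripper": 0}
    - {"slide": [0,0,7],"roll": 0,"gripper": 0}
    - {"slide": [0,0,11],"roll": 0,"gripper": 0}
    - {"slide": [0,0,15],"roll": 0,"gripper": 0}
    - {"slide": [0,0,19],"roll": 0,"gripper": 0}
    - {"slide": [0,0,23],"roll": 0,"gripper": 0}
    - {"slide": [0,0,27],"roll": 0,"gripper": 0}
    - {"slide": [0,0,30],"roll": 0,"gripper": 0}
    - {"slide": [0,0,31],"roll": 0,"gripper": 0}
    - {"slide": [0,0,31],"roll": 0,"gripper": 0}

```text
clock: 16.88
position: [0.4707, 0.3284, 0.0885]
ee_rot: [3.138, -0.137, 0.0]
force: [-0.1, 0.7, -3.6]
width: 0.236
```

```bash
python3 - <<'E'
from h import *
for n in('side','top'): snap(n,'o')
go(412,331,119.5,-5);print(arm.observe()['ft_torque'])
a=cv2.imread('pics/o_side.png');b=cv2.imread('pics/o_top.png')
cv2.imwrite('pics/c13.png',np.hstack([cv2.resize(a[250:350,150:250],(400,400),interpolation=cv2.INTER_CUBIC),cv2.resize(b[160:260,100:200],(400,400),interpolation=cv2.INTER_CUBIC)]))
E
python3 rel.py o
```

```text
t 16.98 p [470.7 328.6  88.9] toolx yaw -5.01 tilt [ 4.e-04  2.e-04 -1.e+00] q7 -2.46 F [-0.7 -0.7 -3.7] w 0.239
 slide [-58.7   2.8 -30.7] roll -0.0002 alt 3.1414
[ 0.07848067  0.31728459 -0.01277059]
side ring 242 x med 525.4 y range [348.4 406.2] zmin 232.1 extra yaw -6.08 bar x 524.7 bar z top mid [234.6 247.5]
   circ c [372.6 274.1] r 31.5
   hook 51 x [499.  543.9] y med 371.2 yr [367.9 372.6] ztop 230.0 yaw extra -0.96
   TCP in eye axes [440.3 368.4]
   rim 129 xr [498.2 584.6] yr [323.3 416.7] z 118.6 slope deg [-0.35  1.01]
top ring 225 x med 529.8 y range [326.1 397.1] zmin 234.2 extra yaw 0.03 bar x 529.9 bar z top mid [235.9 250.6]
   circ c [362.7 275. ] r 32.5
   hook 38 x [503.2 548.7] y med 362.5 yr [360.3 366.4] ztop 229.5 yaw extra 0.41
   TCP in eye axes [440.3 368.4]
   rim 109 xr [466.9 588.6] yr [317.1 413.6] z 119.0 slope deg [-0.63 -0.31]
```

View pics/c13.png

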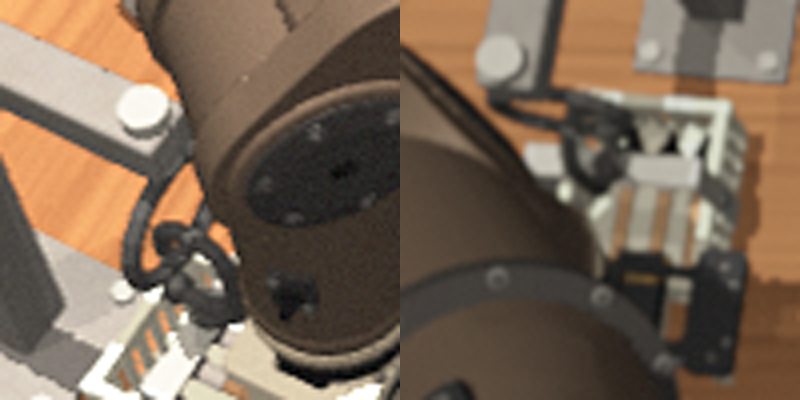

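>>> jog_arm:
  increments:
    - {"slide": [1,0,1],"roll": 0,"gripper": 0}
    - {"slide": [2,0,2],"roll": 0,"gripper": 0}
    - {"slide": [2,0,3],"roll": 0,"gripper": 0}
    - {"slide": [2,0,4],"roll": 0,"gripper": 0}
    - {"slide": [2,0,5],"roll": 0,"gripper": 0}
    - {"slide": [2,0,5.5],"roll": 0,"gripper": 0}
    - {"slide": [2,0,5.5],"roll": 0,"gripper": 0}
    - {"slide": [2,0,5.5],"roll": 0,"gripper": 0}
    - {"slide": [2,0,5.5],"roll": 0,"gripper": 0}
    - {"slide": [2,0,5.5],"roll": 0,"gripper": 0}

```text
clock: 17.82
position: [0.4725, 0.3284, 0.0833]
ee_rot: [-3.139, 0.137, -0.0]
force: [0.6, 0.3, -2.7]
width: 0.238
```

```bash
python3 - <<'E'
from h import *
go(412,331,119.5,-5);print(arm.observe()['ft_torque'])
E
```

```text
t 17.82 p [472.5 328.4  83.3] toolx yaw -5.0 tilt [ 1.e-04  0.e+00 -1.e+00] q7 -2.46 F [ 0.6  0.3 -2.7] w 0.238
 slide [-60.5   2.7 -36.2] roll 0.0 alt -3.1416
[0.0411603  0.39561105 0.05371599]
```

>>> jog_arm:
  increments:
    - {"slide": [0,0,0.5],"roll": 0,"gripper": 0}
    - {"slide": [0,0,1],"roll": 0,"gripper": 0}
    - {"slide": [0,0,1.5],"roll": 0,"gripper": 0}
    - {"slide": [0,0,2],"roll": 0,"gripper": 0}
    - {"slide": [0,0,2],"roll": 0,"gripper": 0}
    - {"slide": [0,0,2],"roll": 0,"gripper": 0}
    - {"slide": [0,0,2],"roll": 0,"gripper": 0}
    - {"slide": [0,0,2],"roll": 0,"gripper": 0}
    - {"slide": [0,0,2],"roll": 0,"gripper": 0}
    - {"slide": [0,0,2],"roll": 0,"gripper": 0}

```text
clock: 18.65
position: [0.4732, 0.3286, 0.0817]
ee_rot: [-3.138, 0.137, -0.002]
force: [4.1, 0.0, 5.1]
width: 0.237
```

```bash
python3 - <<'E'
from h import *
for n in('side','top'): snap(n,'p')
go(412,331,119.5,-5);print(arm.observe()['ft_torque'])
a=cv2.imread('pics/p_side.png');b=cv2.imread('pics/p_top.png')
cv2.imwrite('pics/c14.png',np.hstack([cv2.resize(a[250:350,150:250],(400,400),interpolation=cv2.INTER_CUBIC),cv2.resize(b[160:260,100:200],(400,400),interpolation=cv2.INTER_CUBIC)]))
E
python3 rel.py p
```

```text
t 18.75 p [473.2 328.6  81.6] toolx yaw -5.02 tilt [ 1.3e-03  7.0e-04 -1.0e+00] q7 -2.46 F [ 5.1 -0.4  4.8] w 0.235
 slide [-61.1   3.  -37.9] roll -0.0003 alt 3.1413
[-0.06003908 -0.82674295  0.00838784]
side ring 238 x med 525.4 y range [352.2 405.9] zmin 230.7 extra yaw -4.51 bar x 525.1 bar z top mid [232.9 244.1]
   circ c [371.6 273.6] r 32.8
   hook 56 x [500.6 545.6] y med 371.6 yr [366.  373.6] ztop 229.5 yaw extra -1.54
   TCP in eye axes [442.8 368.6]
   rim 129 xr [498.9 586.3] yr [323.7 417.3] z 112.7 slope deg [-0.23  0.46]
top ring 218 x med 529.5 y range [326.3 399. ] zmin 231.8 extra yaw -0.47 bar x 529.7 bar z top mid [233.6 244.9]
   circ c [363.4 274.7] r 33.7
   hook 42 x [504.8 549.1] y med 362.5 yr [360.9 366.3] ztop 229.4 yaw extra 0.47
   TCP in eye axes [442.8 368.6]
   rim 112 xr [470.3 591.2] yr [316.4 414.4] z 112.7 slope deg [0.06 0.41]
```

View pics/c14.png

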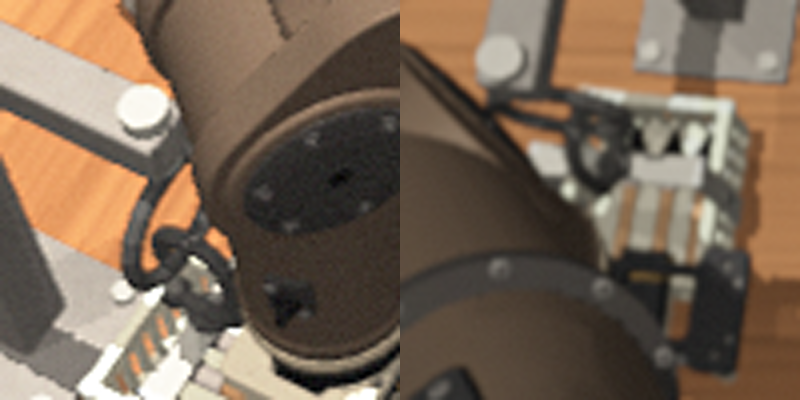

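>>> jog_arm:
  increments:
    - {"slide": [1,0,-1],"roll": 0,"gripper": 0}
    - {"slide": [2,0,-1],"roll": 0,"gripper": 0}
    - {"slide": [3,0,-1],"roll": 0,"gripper": 0}
    - {"slide": [3,0,-0.5],"roll": 0,"gripper": 0}
    - {"slide": [3,0,0],"roll": 0,"gripper": 0}
    - {"slide": [3,0,0],"roll": 0,"gripper": 0}
    - {"slide": [3,0,0],"roll": 0,"gripper": 0}
    - {"slide": [3,0,0],"roll": 0,"gripper": 0}
    - {"slide": [3,0,0],"roll": 0,"gripper": 0}
    - {"slide": [3,0,0],"roll": 0,"gripper": 0}

```text
clock: 19.58
position: [0.4752, 0.3281, 0.0811]
ee_rot: [3.138, -0.137, -0.001]
force: [-1.3, -0.4, 0.3]
width: 0.236
```

```bash
python3 - <<'E'
from h import *
go(412,331,119.5,-5);print(arm.observe()['ft_torque'])
E
```

```text
t 19.58 p [475.2 328.1  81.1] toolx yaw -4.99 tilt [-3.e-04 -2.e-04 -1.e+00] q7 -2.45 F [-1.3 -0.4  0.3] w 0.236
 slide [-63.3   2.6 -38.3] roll 0.0001 alt -3.1415
[ 0.02918103  0.0683818  -0.03105023]
```

>>> jog_arm:
  increments:
    - {"slide": [0,0,0],"roll": 0,"gripper": 0.3}
    - {"slide": [0,0,0],"roll": 0,"gripper": 0.35}
    - {"slide": [0,0,0],"roll": 0,"gripper": 0.4}
    - {"slide": [0,0,0],"roll": 0,"gripper": 0.5}
    - {"slide": [0,0,0],"roll": 0,"gripper": 0.6}
    - {"slide": [0,0,0],"roll": 0,"gripper": 0.7}
    - {"slide": [0,0,0],"roll": 0,"gripper": 0.7}
    - {"slide": [0,0,0],"roll": 0,"gripper": 0.7}
    - {"slide": [0,0,0],"roll": 0,"gripper": 0.7}
    - {"slide": [0,0,0],"roll": 0,"gripper": 0.7}

```text
clock: 20.42
position: [0.4755, 0.3281, 0.0812]
ee_rot: [3.139, -0.137, 0.0]
force: [-0.2, -0.1, 0.4]
width: 0.699
```

```bash
python3 - <<'E'
from h import *
for n in('side','top'): snap(n,'q')
go(412,331,119.5,-5);print(arm.observe()['ft_torque'])
a=cv2.imread('pics/q_side.png');b=cv2.imread('pics/q_top.png')
cv2.imwrite('pics/c15.png',np.hstack([cv2.resize(a[250:370,130:250],(400,400),interpolation=cv2.INTER_CUBIC),cv2.resize(b[160:280,100:220],(400,400),interpolation=cv2.INTER_CUBIC)]))
E
python3 rel.py q
```

```text
t 20.52 p [475.4 328.1  81.2] toolx yaw -5.0 tilt [-0.e+00 -1.e-04 -1.e+00] q7 -2.46 F [-0.3 -0.1 -0.2] w 0.696
 slide [-63.5   2.7 -38.3] roll -0.0001 alt 3.1415
[ 0.04335291  0.05101632 -0.01354661]
side ring 236 x med 525.3 y range [354.6 406.5] zmin 230.8 extra yaw -4.29 bar x 524.9 bar z top mid [233.5 244.2]
   circ c [372.4 273.6] r 32.5
   hook 60 x [502.7 548.7] y med 371.6 yr [367.8 373.8] ztop 229.8 yaw extra -0.94
   TCP in eye axes [445.  368.3]
   rim 132 xr [500.8 590.5] yr [333.9 416.9] z 113.3 slope deg [0.31 0.37]
top ring 220 x med 529.8 y range [326.2 397. ] zmin 233.5 extra yaw -0.18 bar x 529.9 bar z top mid [234.  245.4]
   circ c [363.  274.7] r 33.4
   hook 37 x [507.2 549.6] y med 362.6 yr [359.9 366.9] ztop 228.7 yaw extra 1.43
   TCP in eye axes [445.  368.3]
   rim 110 xr [495.2 595.1] yr [316.  412.6] z 113.4 slope deg [0.97 0.43]
```

View pics/c15.png

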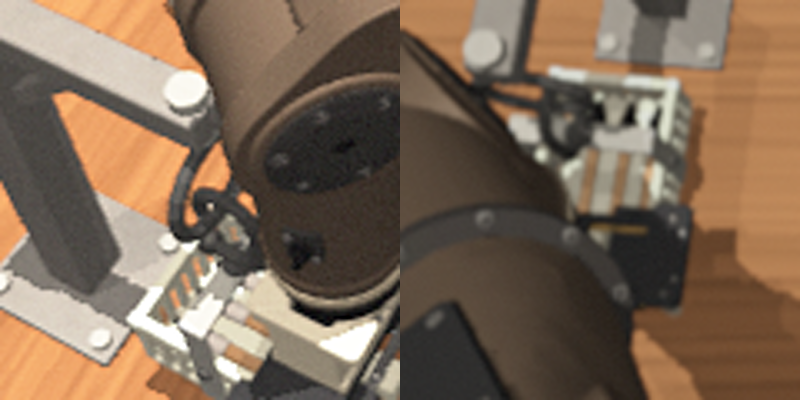

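>>> jog_arm:
  increments:
    - {"slide": [0,0,-4],"roll": 0,"gripper": 0.7}
    - {"slide": [0,0,-10],"roll": 0,"gripper": 0.7}
    - {"slide": [-2,0,-18],"roll": 0,"gripper": 0.7}
    - {"slide": [-6,0,-28],"roll": 0,"gripper": 0.7}
    - {"slide": [-12,0,-40],"roll": 0,"gripper": 0.7}
    - {"slide": [-22,0,-55],"roll": 0,"gripper": 0.7}
    - {"slide": [-40,10,-70],"roll": 0,"gripper": 0.7}
    - {"slide": [-60,30,-85],"roll": 0,"gripper": 0.7}
    - {"slide": [-65,60,-95],"roll": 0,"gripper": 0.7}
    - {"slide": [-65,95,-100],"roll": 0,"gripper": 0.7}

```text
clock: 21.35
position: [0.4006, 0.2408, 0.1837]
ee_rot: [-3.136, 0.129, -0.003]
force: [1.4, 0.1, 0.4]
width: 0.698
```

>>> jog_arm:
  increments:
    - {"slide": [0,35,0],"roll": 0,"gripper": 0.7}
    - {"slide": [0,70,0],"roll": 0,"gripper": 0.7}
    - {"slide": [0,105,0],"roll": 0,"gripper": 0.7}
    - {"slide": [0,140,0],"roll": 0,"gripper": 0.7}
    - {"slide": [0,175,0],"roll": 0,"gripper": 0.7}
    - {"slide": [0,200,0],"roll": 0,"gripper": 0.7}
    - {"slide": [0,215,0],"roll": 0,"gripper": 0.7}
    - {"slide": [0,220,0],"roll": 0,"gripper": 0.7}
    - {"slide": [0,220,0],"roll": 0,"gripper": 0.7}
    - {"slide": [0,220,0],"roll": 0,"gripper": 0.7}

```text
clock: 22.18
position: [0.3835, 0.021, 0.1818]
ee_rot: [-3.138, 0.136, -0.002]
force: [-0.4, -0.1, 0.1]
width: 0.701
```

```bash
python3 - <<'E'
from h import *
for n in('side','top'): snap(n,'r')
go(412,331,119.5,-5)
a=cv2.imread('pics/r_side.png');b=cv2.imread('pics/r_top.png')
cv2.imwrite('pics/c16.png',np.hstack([cv2.resize(a[250:370,130:250],(400,400),interpolation=cv2.INTER_CUBIC),cv2.resize(b[150:270,100:220],(400,400),interpolation=cv2.INTER_CUBIC)]))
yaw=np.radians(-5);ex=np.array([np.cos(yaw),np.sin(yaw)]);ey=np.array([-ex[1],ex[0]])
for n in('side','top'):
    d=dict(np.load(f'pics/r_{n}.npz'));W=pts(d)
    w=np.c_[W[...,:2].reshape(-1,2)@ex,W[...,:2].reshape(-1,2)@ey,W[...,2].ravel()]*1000
    br=d['frame'].min(-1).ravel()>110
    m=br&(abs(w[:,0]-500)<110)&(abs(w[:,1]-368)<70)&(abs(w[:,2]-113)<9)
    q=w[m];A=np.c_[q[:,:2]-[530,368],np.ones(len(q))]
    for k in range(5):
        sol=np.linalg.lstsq(A,q[:,2],rcond=None)[0];r=abs(A@sol-q[:,2]);kp=r<max(1.5,np.percentile(r,85));A=A[kp];q=q[kp]
    print(n,len(q),np.degrees(sol[:2]).round(2),sol[2].round(1),np.percentile(q,[1,99],axis=0).round(0))
E
```

```text
t 22.28 p [383.5  21.4 181.5] toolx yaw -4.88 tilt [ 5.e-04  4.e-04 -1.e+00] q7 -1.85 F [-0.3  0.  -0.4] w 0.7
 slide [   2.1 -310.8   62.2] roll 0.0021 alt -3.1395
side 450 [ 3.12 -0.18] 112.8 [[419. 319. 106.]
 [593. 418. 117.]]
top 277 [ 3.36 -0.02] 112.3 [[423. 316. 105.]
 [598. 415. 118.]]
```

View pics/c16.png

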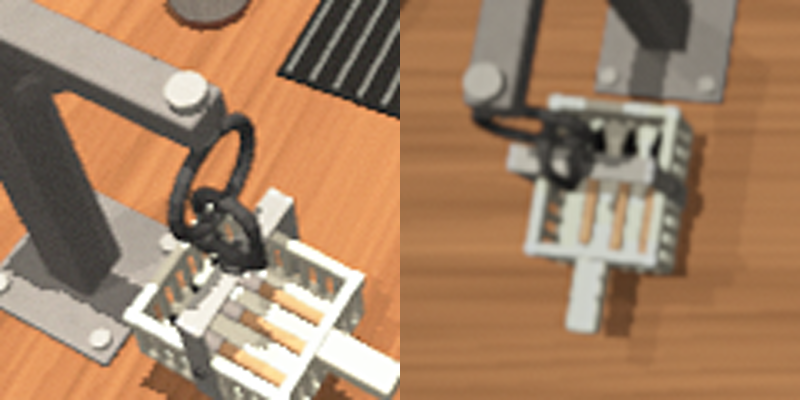

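View pics/r_side.png

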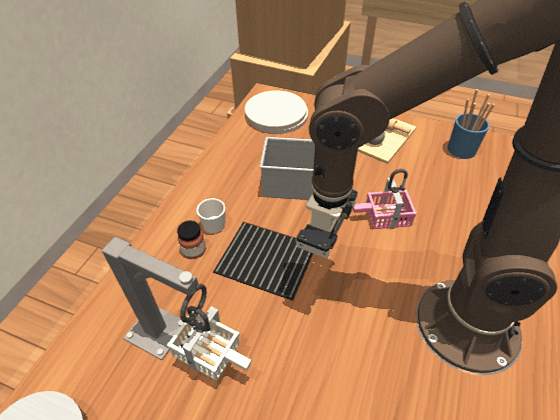

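>>> jog_arm:
  increments:
    - {"slide": [0,0,0],"roll": 0,"gripper": 0.7}
    - {"slide": [0,0,0],"roll": 0,"gripper": 0.7}
    - {"slide": [0,0,0],"roll": 0,"gripper": 0.7}
    - {"slide": [0,0,0],"roll": 0,"gripper": 0.7}
    - {"slide": [0,0,0],"roll": 0,"gripper": 0.7}
    - {"slide": [0,0,0],"roll": 0,"gripper": 0.7}
    - {"slide": [0,0,0],"roll": 0,"gripper": 0.7}
    - {"slide": [0,0,0],"roll": 0,"gripper": 0.7}
    - {"slide": [0,0,0],"roll": 0,"gripper": 0.7}
    - {"slide": [0,0,0],"roll": 0,"gripper": 0.7}

```text
clock: 23.12
position: [0.3832, 0.0199, 0.1812]
ee_rot: [3.139, -0.137, -0.0]
force: [-0.3, -0.1, -0.0]
width: 0.699
```

>>> jog_arm:
  increments:
    - {"slide": [0,0,0],"roll": 0,"gripper": 0.7}
    - {"slide": [0,0,0],"roll": 0,"gripper": 0.7}
    - {"slide": [0,0,0],"roll": 0,"gripper": 0.7}
    - {"slide": [0,0,0],"roll": 0,"gripper": 0.7}
    - {"slide": [0,0,0],"roll": 0,"gripper": 0.7}
    - {"slide": [0,0,0],"roll": 0,"gripper": 0.7}
    - {"slide": [0,0,0],"roll": 0,"gripper": 0.7}
    - {"slide": [0,0,0],"roll": 0,"gripper": 0.7}
    - {"slide": [0,0,0],"roll": 0,"gripper": 0.7}
    - {"slide": [0,0,0],"roll": 0,"gripper": 0.7}

```text
clock: 23.95
position: [0.3832, 0.02, 0.1812]
ee_rot: [3.139, -0.137, 0.0]
force: [0.2, 0.3, -1.7]
width: 0.698
```

```bash
python3 - <<'E'
from h import *
yaw=np.radians(-5);ex=np.array([np.cos(yaw),np.sin(yaw)]);ey=np.array([-ex[1],ex[0]])
fr=[]
for i in range(3):
    d=snap('side',f's{i}');W=pts(d);fr.append(d['frame'].astype(int))
    w=np.c_[W[...,:2].reshape(-1,2)@ex,W[...,:2].reshape(-1,2)@ey,W[...,2].ravel()]*1000
    br=d['frame'].min(-1).ravel()>110
    m=br&(abs(w[:,0]-500)<110)&(abs(w[:,1]-368)<70)&(abs(w[:,2]-113)<9)
    q=w[m];A=np.c_[q[:,:2]-[530,368],np.ones(len(q))]
    for k in range(5):
        sol=np.linalg.lstsq(A,q[:,2],rcond=None)[0];r=abs(A@sol-q[:,2]);kp=r<max(1.5,np.percentile(r,85));A=A[kp];q=q[kp]
    print(len(q),np.degrees(sol[:2]).round(2),sol[2].round(1),arm.observe()['clock'])
print(abs(fr[0]-fr[2])[300:390,160:260].mean(),abs(fr[0]-cv2.imread('pics/r_side.png'))[300:390,160:260].mean(),abs(fr[0]-fr[2])[30:90,100:200].mean())
cv2.imwrite('pics/c17.png',cv2.resize(d['frame'][285:345,170:230],(600,600),interpolation=cv2.INTER_CUBIC))
E
```

```text
440 [3.91 0.14] 112.4 24.0
433 [4.09 0.  ] 112.4 24.05
439 [ 4.05 -0.01] 112.6 24.1
2.8156666666666665 7.4228148148148145 2.0735
```

View pics/c17.png

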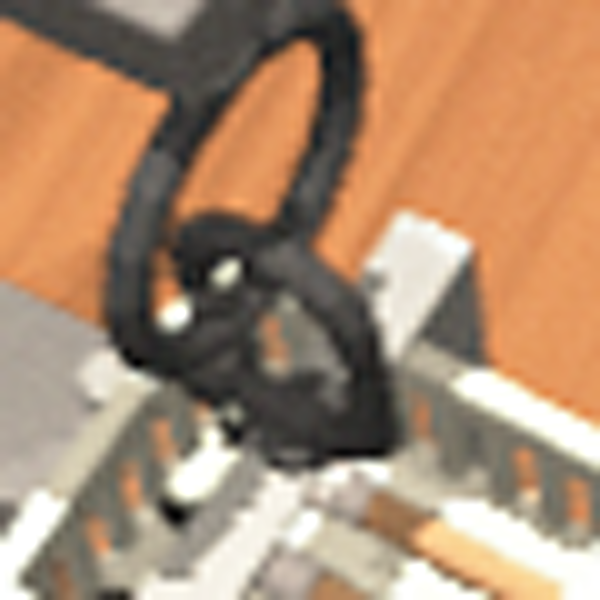

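>>> jog_arm:
  increments:
    - {"slide": [0,0,0],"roll": 0,"gripper": 0.7}
    - {"slide": [0,0,0],"roll": 0,"gripper": 0.7}
    - {"slide": [0,0,0],"roll": 0,"gripper": 0.7}
    - {"slide": [0,0,0],"roll": 0,"gripper": 0.7}
    - {"slide": [0,0,0],"roll": 0,"gripper": 0.7}
    - {"slide": [0,0,0],"roll": 0,"gripper": 0.7}
    - {"slide": [0,0,0],"roll": 0,"gripper": 0.7}
    - {"slide": [0,0,0],"roll": 0,"gripper": 0.7}
    - {"slide": [0,0,0],"roll": 0,"gripper": 0.7}
    - {"slide": [0,0,0],"roll": 0,"gripper": 0.7}

```text
clock: 24.93
position: [0.3832, 0.02, 0.1812]
ee_rot: [3.139, -0.137, 0.0]
force: [0.1, -1.2, -0.3]
width: 0.701
```

>>> jog_arm:
  increments:
    - {"slide": [0,0,0],"roll": 0,"gripper": 0.7}
    - {"slide": [0,0,0],"roll": 0,"gripper": 0.7}
    - {"slide": [0,0,0],"roll": 0,"gripper": 0.7}
    - {"slide": [0,0,0],"roll": 0,"gripper": 0.7}
    - {"slide": [0,0,0],"roll": 0,"gripper": 0.7}
    - {"slide": [0,0,0],"roll": 0,"gripper": 0.7}
    - {"slide": [0,0,0],"roll": 0,"gripper": 0.7}
    - {"slide": [0,0,0],"roll": 0,"gripper": 0.7}
    - {"slide": [0,0,0],"roll": 0,"gripper": 0.7}
    - {"slide": [0,0,0],"roll": 0,"gripper": 0.7}

```text
clock: 25.77
position: [0.3832, 0.02, 0.1812]
ee_rot: [3.139, -0.137, 0.0]
force: [0.4, -0.1, -0.6]
width: 0.7
```

```bash
cat > tilt.py <<'E'
from h import *
yaw=np.radians(-5);ex=np.array([np.cos(yaw),np.sin(yaw)]);ey=np.array([-ex[1],ex[0]])
for n in('side','top','side','top'):
    d=snap(n,'t');W=pts(d)
    w=np.c_[W[...,:2].reshape(-1,2)@ex,W[...,:2].reshape(-1,2)@ey,W[...,2].ravel()]*1000
    br=d['frame'].min(-1).ravel()>110
    m=br&(abs(w[:,0]-500)<110)&(abs(w[:,1]-368)<70)&(abs(w[:,2]-113)<11)
    q=w[m];A=np.c_[q[:,:2]-[530,368],np.ones(len(q))]
    for k in range(5):
        sol=np.linalg.lstsq(A,q[:,2],rcond=None)[0];r=abs(A@sol-q[:,2]);kp=r<max(1.5,np.percentile(r,85));A=A[kp];q=q[kp]
    print(n,len(q),np.degrees(sol[:2]).round(2),sol[2].round(1),np.percentile(q,[1,99],axis=0).round(0).tolist(),arm.observe()['clock'])
    if n=='side':print(abs(d['frame'].astype(int)-cv2.imread('pics/s2_side.png'))[300:390,160:260].mean())
E
python3 tilt.py
```

```text
side 467 [3.97 0.24] 112.4 [[422.0, 319.0, 104.0], [595.0, 417.0, 118.0]] 25.8167
2.7188518518518516
top 319 [ 3.79 -0.08] 112.0 [[427.0, 317.0, 104.0], [599.0, 415.0, 118.0]] 25.8667
side 425 [4.   0.22] 112.3 [[420.0, 319.0, 104.0], [596.0, 417.0, 118.0]] 25.9167
2.768407407407407
top 313 [ 4.04 -0.26] 112.0 [[428.0, 317.0, 104.0], [599.0, 415.0, 118.0]] 25.9667
```

```bash
python3 - <<'E'
from m import *
D['side']=dict(np.load('pics/t_side.npz'));W['side']=pts(D['side']);P,C=sel('side',170,230,195,260,.05,.11);print(P.min(0),P.max(0))
print(arm.sign_off())
E
```

```text
[ 0.70723148 -0.10146674  0.05001406] [0.79157632 0.08148542 0.09957497]
the job is handed in; nothing more can be done
None
```

The basket is hanging on the eye by its snap hook, and I handed the job in at about 26 s. I pinched the hook top and lifted the basket out of the tub. I stood it in the middle of the mat and let go fully, then took it again by the handle. I pushed the gate against the eye bar with about 4.5 N until the bar was in under the nose. After that I lowered the basket about 38 mm, centred it on the bar, released it and backed the arm well away.

**Bar in the bend:** the basket rim stands at z ≈ 112.5 mm, so the bar lies at basket z ≈ 182 mm, which is the hook's top bend.

**Gate:** the sideways push fell to about 0 N as the bar passed the gate's top end. In the last picture the hook looks like a closed loop. The gate is too small in the images to measure its angle directly, so I judge it shut from the force and that picture.

**Upright and still:** there was no visible motion over the last 2 s. Both cameras show it hanging about 4° nose-up, with the handle end lower, and 0° across. This looks like its own hanging balance, as the tilt went from about 3° to 4° in the first seconds after release and then stayed there.

**Jar and pot:** they have the same extents as at the start, to within about 1.5 mm.

The two cameras disagreed by about 4 mm in x and 2 to 9 mm in y. I therefore aligned the hook to the ring by measuring both in the same view, and checked the camera readings against the known tool position.

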